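# Seat the crank on the bench lift and wind it up

## Task

Take the loose crank out of its wooden holder, put it down the guide tube of the bench lift and feel for the hidden hex until the crank drops fully home. Then crank clockwise (seen from above) until the lift's pad comes up against its top stop, never forcing crank or stop, and leave the crank standing fully home, with the tin, screwdriver and pliers left where they lie.

Things in the scene. Friction and masses are not known exactly. Their poses are not given: they have to be found in the camera images.
- crank_boss (a point): Centre of the crank's square steel boss (22 x 22 mm, 38 mm tall, above the arm), where to hold it to lift and press. Crank: loose, 0.4 kg. Local z up its shaft; local x along its flat arm (22 wide, 10 thick, 85 mm long, top 19 mm below this point) to the hand grip. Hold the +y and -y faces, so the fingers clear the hand grip. In the holder (50 mm tall block) it stands in a hole 35 mm deep.
- crank_grip (a point): Middle of the crank's black round hand grip, 26 mm wide, 50 mm tall, upright on the arm's end, 70 mm along local x from the boss axis, 9 mm higher than crank_boss. It spins freely on its pin: a gripper can hold it and keep its own direction while carrying it round the tube's axis. Axes as crank_boss.
- socket_rim (a point): Centre of the crank's lower end, on the boss axis 109 mm below crank_boss: a hex socket 24.6 mm across flats, 27 mm deep, 35.6 mm over its outer corners. Axes as crank_boss; flats face local +x and every 60 degrees from it.
- well_mouth (a point): Centre of the flared mouth of the lift's upright guide tube, 118 mm above the bench. Lift: fixed grey housing 200 x 360 x 110 mm; the dark tube stands 8 mm out of its top. The mouth is about 56 mm wide and narrows in 10 mm to a 40 mm bore. Local z up, local y along the housing to the pad. The given centre may be off by a few mm.
- hex_top (a point): Top of the hidden steel hex in the tube, on its axis 48 mm below well_mouth: 22 mm across flats, 20 mm tall, topped by a blunt 5 mm cone. How it is turned is unknown (axes here as well_mouth). At a wrong yaw the socket rests on it, rim 20 mm above the shoulder; turned up to 60 degrees under 5 to 10 N it slips on. The hex turns against about 0.15 N m (2 N at the hand grip) and stays where left.
- well_shoulder (a point): Centre of the shoulder at the foot of the hidden hex, on the tube's axis 73 mm below well_mouth, 45 mm above the bench (axes as well_mouth). The crank is fully home when socket_rim stands on it; crank_boss is then 36 mm above well_mouth and the arm clears the tube by 7 mm. Pressing over about 30 N, or pulling the hand grip over about 14 N at the stop, is forcing.
- pad_top (a point): Centre of the upper face of the lift's aluminium pad (100 x 90 mm), 200 mm from the tube along the housing; a white lamp head fixed on it reaches 43 mm higher. The pad rises 8 mm per clockwise turn of the hex seen from above, starts 10 to 16 mm below its top stop, and has this point 163 mm above the bench at the stop, where the crank goes no further. It stays where left.
- tin: Closed round tin, 84 mm wide, 75 mm tall, on the bench to the right; origin at the centre of its underside. Leave it alone.
- screwdriver: Screwdriver with a blue handle lying on the bench; origin at the centre of its underside. Leave it alone.
- pliers: Red-handled pliers lying at the right; origin at the centre of its underside. Leave it alone.
Mind the look-alikes: they are no part of the job. Of the things shaped like the part that bears crank_boss, the bare steel one is meant.

How it is judged (in metres and radians):
On the way, in this order (a step that is already met when the one before it is completed fails the run):
1. the crank is fully home on the hidden hex (z of socket_rim in the frame of well_shoulder between -0.006 and 0.004 m and horizontal distance between socket_rim and well_shoulder below 0.005 m and angle between socket_rim's own z axis and vertical below 0.12 rad), for 0.2 s.
2. the pad is wound up to its top stop (z of pad_top in the frame of well_shoulder above 0.1162 m), for 0.2 s.
At the end, for the whole second after the job is handed in: The pad's upper face is within 1.5 mm of its top-stop height, the crank stands upright on the hex with its rim within 4 mm above the shoulder and within 5 mm of the tube's axis, at rest (all of step 1 and z of pad_top in the frame of well_shoulder above 0.1162 m and linear speed of crank below 0.02 m/s); the robot touches nothing.
It fails at once if crank pressed or wrenched with more than 40 N against the lift before it is home on the hex (contact force between crank and lift above 40 N and z of socket_rim in the frame of well_shoulder above 0.006 m).
It fails at once if crank forced against the lift, as by hauling on it at the stop: contact forces between them over 160 N in all (contact force between crank and lift above 160 N).
It fails at once if the tin, screwdriver or pliers shifted by more than 30 mm (distance of any of tin, screwdriver, pliers from where it was at the start of the episode above 0.03 m).
It also fails if it takes over 72 s, if anything falls off the work surface, if the arm or the gripper's body presses on something with over 40 N, if the wrist force passes 120 N, or if a joint passes its speed limit or range.

## Robot

A 7-joint arm with a two-finger parallel gripper is mounted at the origin on the work surface. World frame = base frame: x ahead of the robot, y to its left, z up, the work surface at z = 0. Lengths are in m, angles in degrees, forces in N, time in s.
With the tool pointing down it reaches from about 0.4 to 0.9 m from the base axis. Payload 5.5 kg.
Tool frame: the origin (TCP) lies at the very end of the fingers, on their centre line; the grasp point (between the pads) lies 19 mm behind it; x points along the fingers, z is the direction in which the jaws open and shut, and the axes are right-handed (so a half turn about x gives the same grasp; the last joint's range is limited). The gripper opens to 85 mm and grips with 20 to 120 N. Pads are 22 mm wide; open, the fingers measure 114 mm over their backs; the gripper's body (76 mm by 85 mm) begins 54 mm behind the grasp point. The pads swing forward as they close: fully open they stand 13 mm farther back than shut.
Start: joints at [-54.649, 28.699, -24.465, 88.831, 12.651, 65.22, -12.049], TCP at [0.225, 0.61, 0.231] pointing down, gripper open.
Joint ranges: [-164.97, 164.97], [-17.58, 116.51], [-87.97, 89.64], [11.32, 138.91], [-80.73, 260.73], [10.89, 115.49], [-147.41, 147.41]. Speed limits (degrees/s): [147.25, 147.25, 180, 180, 180, 180, 180].

## Interface

Orientations are given as [roll, pitch, yaw] about the fixed x, y, z axes, in that order (R = Rz(yaw) Ry(pitch) Rx(roll)).
In Python, from rig import r gives the robot as it stands.
- The arm moves only by the tool jog_arm, never from a script. Its argument "deltas" is a list of rows, each a list of 7 numbers: the closure, from 0 (fully open) to 1 (shut), then the shift along the tool's x, y, z in m, then the turn, a rotation vector about the tool's x, y, z in rad. In form: [[claw, dx, dy, dz, rx, ry, rz], ...]. A call has 1 to 10 rows; each row shifts and turns the commanded pose from where the row before left it, along the tool's axes as they then stand; what a row does not reach is not made up. A row lasts 1/8 s, in which the tool goes at most 62.5 mm and 10.7 degrees, less where a joint would pass 70% of its speed; a pose out of reach is approached as far as the arm can. A call is refused whole if a number of a shift passes 0.0625 or a number of a turn 0.188, either way. A call with a gripper value outside its range is refused whole. The fingers move at their own pace and stop on an object; "newtons" is the grip in N (left out, the last holds). Time passes only in rows, so rows that do not move let the fingers close. It gives the time, the measured TCP pose, the force and the opening at its end, in the units of the state.
- r.state(): the state, without advancing time (a new reading comes with each control period).
- r.camera(name): name is "side" or "top"; returns a dict with "frame" (420x560x3 uint8, red, green, blue), "intrinsics" (3x3 intrinsics, pixels), "eye" and "rotation" of the camera in the world. Camera axes: x right, y up, looking along -z (the intrinsics and any distortion apply to the point x, -y, -z); pixel columns grow to the right and rows downward; lengths in m; the calibration is good to about 2 mm. A picture is of the moment at which its call begins. There is no depth.
- r.sign_off(): hands the job in, once; it reports no verdict.
The state is a dict: "time": time; "q": joint angles; "qvel": joint speeds; "effort": joint torques, N m; "ee_pos": TCP position; "ee_rot": TCP orientation; "force": force on the tool from outside, world axes, zero at the start; "moment": the same for the moment, N m; "width": finger opening in m.
Only numpy, scipy, OpenCV 4.12 (cv2) and the standard library are available. Lean on these libraries where they do the work, as an engineer would, in place of code of your own. Each camera call takes 0.05 s, during which the arm holds its last target.

## Working session

There is one attempt and no reset: what is moved stays moved. The work goes in short steps, Python scripts to look and compute and a tool call to move; the robot and the scene stay as the last step left them, time stands still between calls to the robot, and variables do not carry over. Pictures are saved under pics/ and viewed, and the job is handed in when it is done.

Besides the shell and the picture viewer there is one more tool, called after "Request:" as a command line: name --pt "numbers of a row" for each row, then --argument value for the rest. jog_arm: Moves the arm, as the interface text tells. Its arguments: {"type":"object","properties":{"deltas":{"type":"array"},"newtons":{"type":"number"}},"required":["deltas"]}

```bash
ls; mkdir -p pics; python3 - <<'E'
from rig import r
import cv2
s=r.state();print(s)
for n in("side","top"):
    c=r.camera(n);cv2.imwrite(f"pics/{n}0.png",c["frame"][:,:,::-1]);print(n,c["intrinsics"],c["eye"],c["rotation"],[k for k in c])
E
```

```text
pics
{'time': 0.0, 'q': array([-54.64974462,  28.75406047, -24.45268935,  88.89377835,
        12.65110651,  65.21634256, -12.04794521]), 'qvel': array([ 0.10920481, -0.04656784, -0.00185185,  0.10181162, -0.00759223,
        0.04809895, -0.00438059]), 'effort': array([ 2.83284289e-04, -5.69518983e+01, -5.81556827e+00, -2.80930048e+01,
        1.06688740e-02,  1.19714366e-02, -3.51162853e-06]), 'ee_pos': array([0.22499228, 0.6090773 , 0.2302388 ]), 'ee_rot': array([ 178.00472204,   89.88922512, -112.26082134]), 'force': array([-0.68462297,  0.28129482, -0.30874991]), 'moment': array([-0.00832877,  0.01854644,  0.04568524]), 'width': 0.08529107284782464}
side [[397.93816854   0.         285.71892467]
 [  0.         397.93816854 207.80198327]
 [  0.           0.           1.        ]] [0.33618489 0.63537854 0.65862415] [  49.62365976    0.68329087 -168.12719088] ['frame', 'intrinsics', 'eye', 'rotation']
top [[379.2075733    0.         282.37703138]
 [  0.         379.2075733  210.66358917]
 [  0.           0.           1.        ]] [4.25896970e-01 5.27843283e-04 1.08202292e+00] [  4.71869547  -0.2120833  -88.94581283] ['frame', 'intrinsics', 'eye', 'rotation']
```

View pics/side0.png

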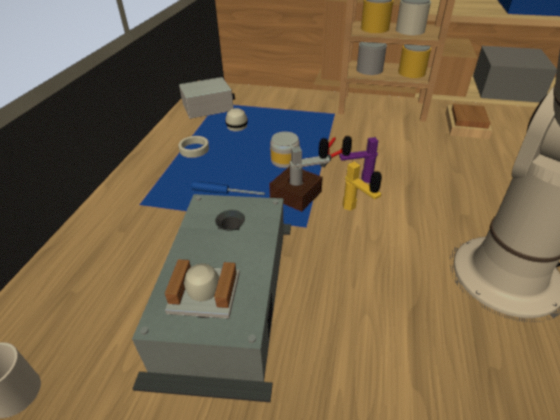

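View pics/top0.png

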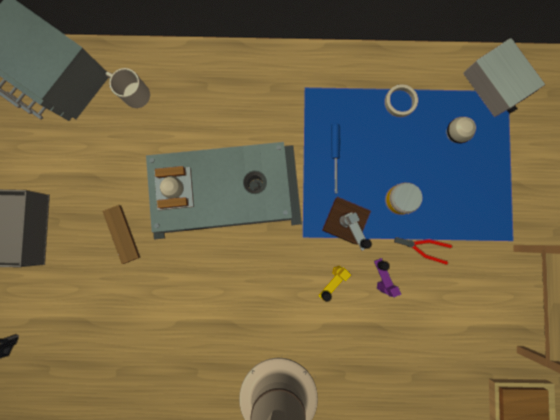

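Candidates for the crank in the top view: bare steel in the brown holder (boss about 347,218, grip 366,243), yellow (335,283) and purple (387,278). The steel one in the holder matches the description. I'll check it in a close crop.

```bash
cat > h.py <<'E'
import numpy as np,cv2
from scipy.spatial.transform import Rotation as Ro
def RR(e): return Ro.from_euler('xyz',e,degrees=True).as_matrix()
def ray(c,u,v):
    K=c["intrinsics"];d=np.array([(u-K[0,2])/K[0,0],-(v-K[1,2])/K[1,1],-1]);return np.array(c["eye"]),RR(c["rotation"])@d
def onz(c,u,v,z):
    e,d=ray(c,u,v);return e+d*(z-e[2])/d[2]
def proj(c,p):
    q=RR(c["rotation"]).T@(np.array(p)-c["eye"]);K=c["intrinsics"];return np.array([K[0,2]+K[0,0]*q[0]/-q[2],K[1,2]-K[1,1]*q[1]/-q[2]])
def two(c1,p1,c2,p2):
    e1,d1=ray(c1,*p1);e2,d2=ray(c2,*p2);A=np.array([d1,-d2]).T
    t=np.linalg.lstsq(A,e2-e1,rcond=None)[0];a=e1+t[0]*d1;b=e2+t[1]*d2;return (a+b)/2,np.linalg.norm(a-b)
E
python3 - <<'E'
import cv2,numpy as np
a=cv2.imread("pics/top0.png");s=cv2.imread("pics/side0.png")
def cr(im,x,y,w,h,k):return cv2.resize(im[y:y+h,x:x+w],None,fx=k,fy=k,interpolation=cv2.INTER_CUBIC)
A=cr(a,320,190,66,66,6);B=cr(s,262,130,80,80,5);C=cr(a,222,150,66,66,6);D=cr(s,200,195,66,66,6)
B=cv2.resize(B,(396,396))
cv2.imwrite("pics/c1.png",np.hstack([A,B]));cv2.imwrite("pics/c2.png",np.hstack([C,D]))
E
```

```text
(no output)
```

View pics/c1.png

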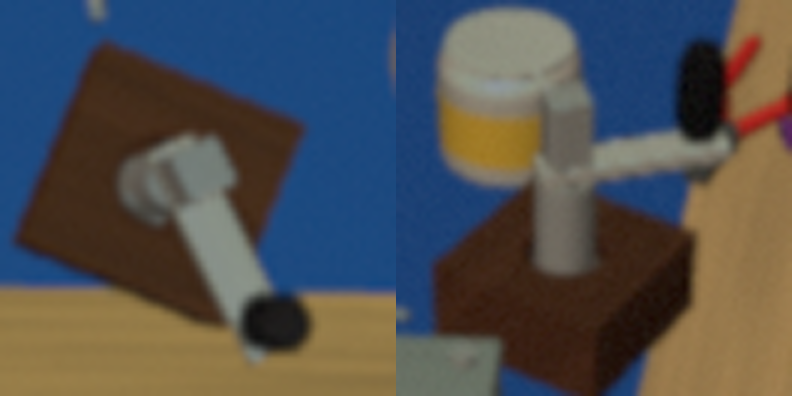

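View pics/c2.png

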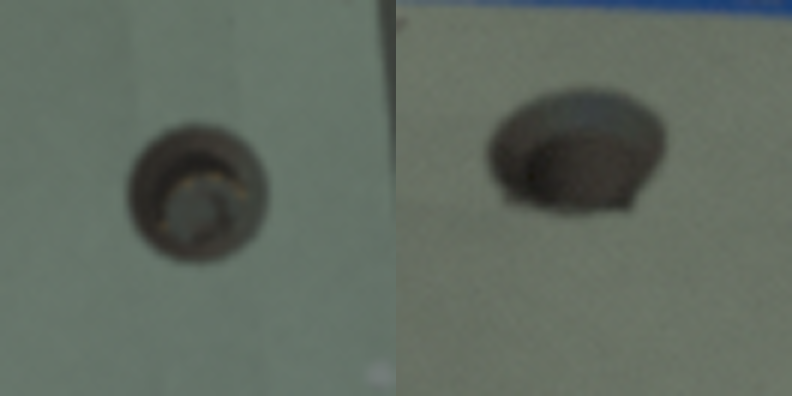

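The crop confirms it: bare steel crank with a square boss (top-view crop centre about (207,170), so pixel 354.5,218.3), and black grip at 366,243. The well mouth is at about 255,182. I'll refine these with masks.

```bash
python3 - <<'E'
import cv2,numpy as np
from h import *
from rig import r
T=r.camera("top");S=r.camera("side");t=T["frame"].astype(int);s=S["frame"].astype(int)
def blob(m,x0,y0,x1,y1,name):
    k=np.zeros(m.shape,np.uint8);k[y0:y1,x0:x1]=m[y0:y1,x0:x1]
    n,l,st,ce=cv2.connectedComponentsWithStats(k);i=1+np.argmax(st[1:,4]);print(name,st[i],ce[i]);return ce[i],(l==i)
# grip black
g,_=blob(t.max(2)<45,355,230,380,255,"gripT")
gs,_=blob(s.max(2)<45,310,130,345,165,"gripS")
print("grip top z.158",onz(T,*g,0.15)); print(two(T,g,S,gs))
# boss top
print("boss top",onz(T,354.5,218.3,0.143),onz(S,296.3,147.8,.143)); print(two(T,(354.5,218.3),S,(296.3,147.8)))
# mouth: dark
m,mk=blob(t.sum(2)<240,236,164,274,200,"mouthT")
c,_=cv2.findContours(mk.astype(np.uint8),0,1);c=max(c,key=len);print(cv2.minEnclosingCircle(c),cv2.fitEllipse(c))
for u,v in[(255,182.3),tuple(m)]:print("mouth",onz(T,u,v,.118))
print("mouthS",onz(S,200+181/6,195+148/6,.118))
print([t[182,x].tolist() for x in range(238,275,3)])
# gray top of housing edge: lamp, pad
print("pad stuff",onz(T,170,187,.19))
np.set_printoptions(suppress=True)
E
```

```text
gripT [361 240  10   8  68] [365.35294118 243.38235294]
gripS [319 139   9  19 149] [323.19463087 148.22818792]
grip top z.158 [ 0.42623981 -0.2063038   0.15      ]
(array([ 0.42592841, -0.21041689,  0.13164968]), np.float64(0.000641272065041179))
boss top [ 0.48778969 -0.18087517  0.143     ] [ 0.48803403 -0.18199072  0.143     ]
(array([ 0.4877663 , -0.18071457,  0.14380711]), np.float64(6.031604455350657e-05))
mouthT [243 171  24  23 427] [254.26932084 181.90632319]
((254.35891723632812, 181.8112030029297), 11.701725959777832) ((254.28147888183594, 181.90940856933594), (22.255340576171875, 22.651905059814453), 95.59300994873047)
mouth [0.57722632 0.0700059  0.118     ]
mouth [0.57821044 0.07190498 0.118     ]
mouthS [0.57641527 0.07257663 0.118     ]
[[100, 114, 103], [102, 116, 105], [46, 46, 40], [39, 38, 33], [54, 53, 45], [63, 66, 60], [58, 58, 53], [58, 60, 55], [77, 74, 59], [62, 67, 60], [101, 116, 105], [101, 116, 105], [101, 115, 104]]
pad stuff [0.55085785 0.2658996  0.19      ]
```

```bash
cat >> h.py <<'E'
def yawz(R): return np.degrees(np.arctan2(R[1,2],R[0,2]))
def plan(r,pos,yaw):
    """tool-axis shift and rotvec from measured pose to TCP pos, tool down, jaw (z) axis at world yaw"""
    s=r.state();R=RR(s["ee_rot"]);
    x=np.array([0,0,-1.]);z=np.array([np.cos(np.radians(yaw)),np.sin(np.radians(yaw)),0]);y=np.cross(z,x)
    G=np.array([x,y,z]).T
    rv=Ro.from_matrix(R.T@G).as_rotvec();d=np.array(pos)-s["ee_pos"]
    print("t",s["time"],"pos",s["ee_pos"].round(4),"jawyaw",yawz(R).round(2),"q7",s["q"][6].round(1),"F",s["force"].round(1),"M",s["moment"].round(2),"w",round(s["width"],4))
    print("shift if now-axes",(R.T@d).round(4),"after-turn axes",(G.T@d).round(4),"rotvec",rv.round(4))
E
python3 - <<'E'
from h import *
from rig import r
s=r.state();R=RR(s["ee_rot"]);print(R.round(3))
for y in(-65.5,114.5):plan(r,[.4878,-.1812,.25],y)
T=r.camera("top");print(onz(T,404,198,.075))
E
```

```text
[[-0.    -0.938  0.346]
 [-0.001  0.346  0.938]
 [-1.     0.    -0.001]]
t 0.2 pos [0.2251 0.6093 0.2306] jawyaw 69.73 q7 -12.0 F [ 0.8 -0.6 -0.2] M [0.01 0.02 0.01] w 0.0853
shift if now-axes [-0.0186 -0.5203 -0.6506] after-turn axes [-0.0194 -0.0888  0.8283] rotvec [ 2.3602e+00 -7.0000e-04  1.4000e-03]
t 0.2 pos [0.2251 0.6093 0.2306] jawyaw 69.73 q7 -12.0 F [ 0.8 -0.6 -0.2] M [0.01 0.02 0.01] w 0.0853
shift if now-axes [-0.0186 -0.5203 -0.6506] after-turn axes [-0.0194  0.0888 -0.8283] rotvec [-7.814e-01 -1.100e-03 -5.000e-04]
[ 0.54914797 -0.32635657  0.075     ]
```

Request:
jog_arm --pt "0 -0.04 0 0 0 0 0" --pt "0 -0.03 -0.03 -0.03 0 0 0" --pt "0 0 -0.045 -0.04 0 0 0" --pt "0 0 -0.045 -0.04 0 0 0" --pt "0 0 -0.045 -0.04 0 0 0" --pt "0 0 -0.045 -0.04 0 0 0" --pt "0 0 -0.045 -0.04 0 0 0" --pt "0 0 -0.045 -0.04 0 0 0" --pt "0 0 -0.03 -0.05 0 0 0" --pt "0 0 -0.03 -0.05 0 0 0" --newtons 40

```text
time: 1.5
ee_pos: [0.4349, 0.136, 0.3014]
ee_rot: [-46.7, 90.0, 23.1]
force: [0.9, -0.4, -0.5]
width: 0.0855
```

```bash
python3 - <<'E'
from h import *
from rig import r
plan(r,[.4878,-.1812,.25],114.5);print(r.state()["q"].round(1))
E
```

```text
t 1.5 pos [0.4349 0.136  0.3014] jawyaw 69.72 q7 48.5 F [ 0.9 -0.4 -0.5] M [-0.04 -0.09 -0.02] w 0.0855
shift if now-axes [ 0.0514 -0.1595 -0.2793] after-turn axes [ 0.0514  0.0834 -0.3106] rotvec [-7.815e-01  2.000e-04  5.000e-04]
[-12.1   3.1  -8.9 110.9   0.5  66.1  48.5]
```

Request:
jog_arm --pt "0 0 -0.0265 -0.0465 0 0 0" --pt "0 0 -0.0265 -0.0465 0 0 0" --pt "0 0 -0.0265 -0.0465 0 0 0" --pt "0 0 -0.0265 -0.0465 0 0 0" --pt "0 0 -0.0265 -0.0465 0 0 0" --pt "0 0 -0.0265 -0.0465 0 0 0" --pt "0 0.02 0 0 -0.18 0 0" --pt "0 0.02 0 0 -0.18 0 0" --pt "0 0.01 0 0 -0.18 0 0" --pt "0 0 0 0 -0.18 0 0"

```text
time: 2.75
ee_pos: [0.4864, -0.1785, 0.2501]
ee_rot: [50.6, 89.9, 161.9]
force: [0.7, 0.1, 0.3]
width: 0.0855
```

```bash
python3 - <<'E'
from h import *
from rig import r
plan(r,[.4878,-.1812,.17],114.5);print(r.state()["q"].round(1))
for n in("side","top"):
    c=r.camera(n);cv2.imwrite(f"pics/{n}1.png",c["frame"][:,:,::-1])
a=cv2.imread("pics/side1.png")[80:230,210:410];b=cv2.imread("pics/top1.png")[160:310,280:430]
cv2.imwrite("pics/c3.png",np.hstack([cv2.resize(a,(532,400)),cv2.resize(b,(260,400))[:, :260]]))
E
```

```text
t 2.75 pos [ 0.4864 -0.1785  0.2501] jawyaw 111.33 q7 129.4 F [0.7 0.1 0.3] M [-0.03  0.03  0.05] w 0.0855
shift if now-axes [ 0.0801 -0.0005 -0.0031] after-turn axes [ 0.0801 -0.0002 -0.003 ] rotvec [-0.0553  0.0015 -0.0018]
[ 13.7  12.3   4.  107.2  -1.   60.7 129.4]
```

View pics/c3.png

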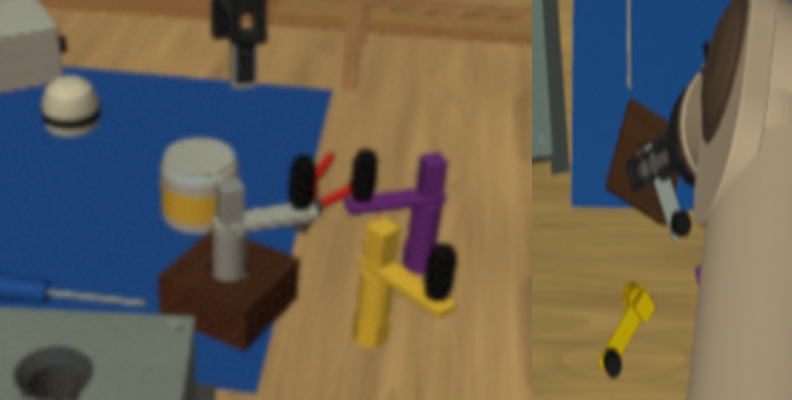

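Side crop: the gripper hangs above the boss (crop 230,185), with nothing under the fingers. I'll turn the last 3° and go down.

Request:
jog_arm --pt "0 0.03 0 -0.003 -0.055 0 0" --pt "0 0.04 0 0 0 0 0" --pt "0 0.04 0 0 0 0 0" --pt "0 0.03 0 0 0 0 0" --pt "0 0.002 0 0 0 0 0"

```text
time: 3.48
ee_pos: [0.4866, -0.181, 0.1075]
ee_rot: [49.6, 89.7, 163.6]
force: [-0.3, 0.1, 0.5]
width: 0.0851
```

```bash
python3 - <<'E'
from h import *
from rig import r
plan(r,[.4878,-.1812,.107],114.5)
for n in("side",):
    c=r.camera(n);cv2.imwrite(f"pics/{n}2.png",c["frame"][:,:,::-1])
a=cv2.imread("pics/side2.png")[80:230,210:410]
cv2.imwrite("pics/c4.png",cv2.resize(a,(800,600)))
E
```

```text
t 3.475 pos [ 0.4866 -0.181   0.1075] jawyaw 113.96 q7 133.1 F [-0.3  0.1  0.5] M [-0.03 -0.    0.02] w 0.0851
shift if now-axes [ 0.0005 -0.0011 -0.0007] after-turn axes [ 0.0005 -0.0011 -0.0007] rotvec [-0.0093  0.0029 -0.0034]
```

View pics/c4.png

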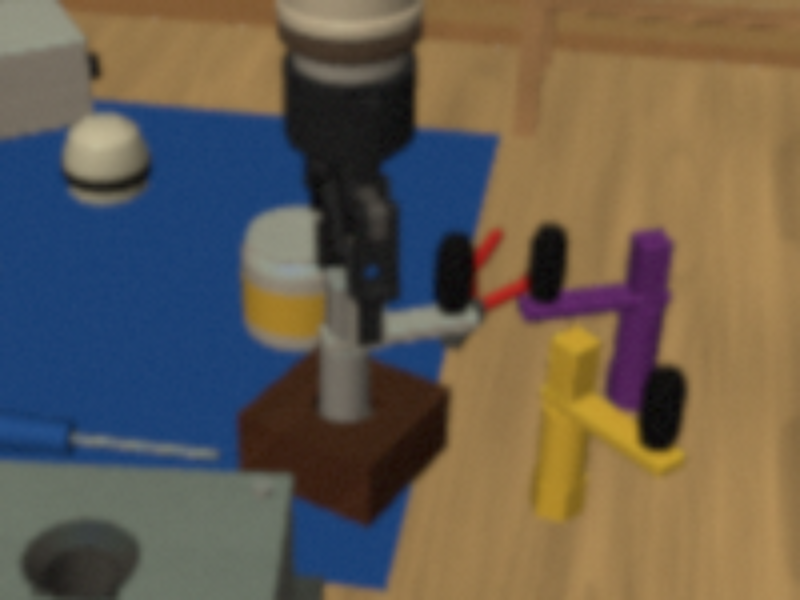

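The fingers straddle the boss. Closing.

Request:
jog_arm --pt "1 0 -0.001 0 0 0 0" --pt "1 0 0 0 0 0 0" --pt "1 0 0 0 0 0 0" --pt "1 0 0 0 0 0 0" --pt "1 0 0 0 0 0 0" --pt "1 0 0 0 0 0 0" --newtons 70

```text
time: 4.28
ee_pos: [0.4897, -0.1811, 0.1101]
ee_rot: [-110.6, 89.9, 3.6]
force: [-1.5, 0.3, 5.4]
width: 0.0211
```

```bash
python3 - <<'E'
from h import *
from rig import r
plan(r,[.4878,-.1812,.107],114.5)
E
```

```text
t 4.275 pos [ 0.4897 -0.1811  0.1101] jawyaw 114.14 q7 133.2 F [-1.5  0.3  5.4] M [ 0.29  0.27 -0.  ] w 0.0211
shift if now-axes [0.0031 0.0018 0.0007] after-turn axes [0.0031 0.0018 0.0007] rotvec [-0.0063 -0.0004  0.001 ]
```

Request:
jog_arm --pt "1 -0.01 0 0 0 0 0" --pt "1 -0.02 0 0 0 0 0" --pt "1 -0.02 0 0 0 0 0" --pt "1 -0.03 0 0 0 0 0" --pt "1 -0.03 0 0 0 0 0" --pt "1 -0.03 0 0 0 0 0" --pt "1 0 0 0 0 0 0"

```text
time: 5.15
ee_pos: [0.4904, -0.1819, 0.2513]
ee_rot: [-132.3, 89.7, -18.1]
force: [0.2, -0.2, -4.3]
width: 0.0212
```

```bash
python3 - <<'E'
from h import *
from rig import r
plan(r,[.578,.0715,.25],114.5)
for n in("side","top"):
    c=r.camera(n);cv2.imwrite(f"pics/{n}3.png",c["frame"][:,:,::-1])
a=cv2.imread("pics/side3.png")[30:230,210:410]
cv2.imwrite("pics/c5.png",cv2.resize(a,(600,600)))
E
```

```text
t 5.15 pos [ 0.4904 -0.1819  0.2513] jawyaw 114.12 q7 132.4 F [ 0.2 -0.2 -4.3] M [-0.01 -0.07  0.06] w 0.0212
shift if now-axes [ 0.0013 -0.1835  0.1955] after-turn axes [ 0.0013 -0.1848  0.1943] rotvec [-0.0067 -0.003   0.0033]
```

View pics/c5.png

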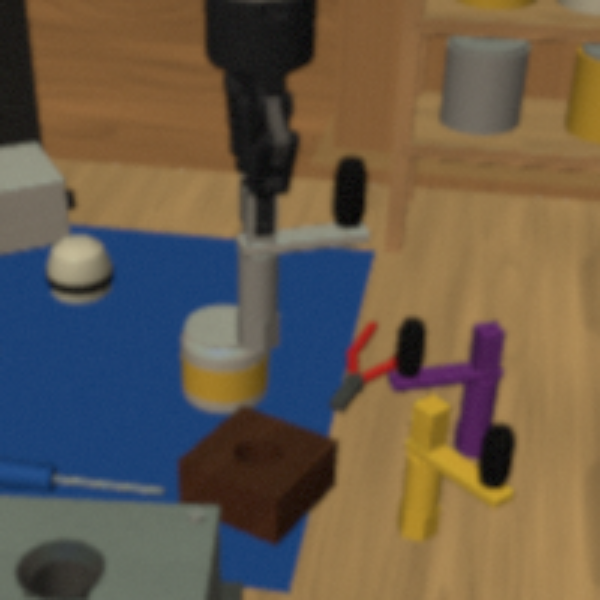

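The crank is held upright and clear of the holder; shaft bottom is at about side pixel (296,142). I'll measure where the shaft sits relative to the TCP.

```bash
python3 - <<'E'
from h import *
from rig import r
S=r.camera("side");s=S["frame"].astype(int);T=r.camera("top")
for v in range(112,146,3):
    row=s[v,280:315];print(v,[int(x.sum()/3) for x in row], )
p=r.state()["ee_pos"]
for z in(.165,.19,.22):print(z,proj(S,[p[0],p[1],z]))
a=T["frame"][180:280,310:410,::-1];cv2.imwrite("pics/c6.png",cv2.resize(a,(600,600),interpolation=2))
E
```

```text
112 [71, 70, 72, 69, 70, 71, 69, 69, 72, 82, 100, 119, 122, 116, 112, 107, 101, 101, 109, 121, 126, 124, 124, 126, 127, 129, 128, 127, 125, 122, 122, 118, 116, 116, 114]
115 [70, 65, 69, 68, 68, 68, 68, 69, 69, 76, 88, 93, 107, 112, 110, 111, 107, 109, 109, 110, 111, 106, 99, 91, 87, 86, 89, 90, 91, 87, 82, 79, 74, 72, 72]
118 [69, 70, 68, 67, 68, 69, 69, 70, 68, 72, 81, 92, 100, 106, 106, 107, 105, 103, 101, 97, 88, 78, 70, 66, 66, 69, 71, 69, 72, 69, 68, 70, 70, 68, 69]
121 [67, 71, 70, 70, 71, 69, 70, 70, 69, 73, 79, 93, 99, 106, 105, 105, 105, 102, 98, 91, 84, 75, 67, 65, 66, 68, 70, 68, 69, 69, 68, 70, 69, 70, 70]
124 [71, 68, 70, 71, 69, 73, 69, 70, 68, 74, 80, 93, 102, 104, 106, 106, 103, 101, 95, 91, 83, 76, 66, 64, 67, 71, 69, 69, 68, 68, 71, 70, 68, 69, 69]
127 [69, 68, 70, 67, 70, 68, 70, 70, 69, 74, 82, 92, 100, 105, 109, 105, 104, 100, 94, 90, 83, 74, 67, 66, 67, 70, 69, 71, 72, 68, 70, 69, 68, 67, 69]
130 [71, 72, 75, 77, 77, 76, 76, 73, 75, 74, 81, 93, 100, 105, 108, 107, 104, 102, 98, 91, 83, 75, 64, 66, 68, 69, 68, 70, 69, 71, 70, 72, 70, 70, 67]
133 [138, 137, 139, 
[... 190 characters left out ...]
, 119, 100, 94, 101, 106, 108, 105, 104, 101, 98, 91, 82, 76, 78, 81, 76, 72, 70, 70, 72, 69, 71, 70, 68, 69, 67]
139 [140, 139, 139, 141, 139, 141, 139, 140, 135, 118, 95, 94, 104, 107, 107, 107, 106, 106, 100, 90, 77, 73, 72, 73, 72, 68, 67, 69, 70, 70, 70, 70, 69, 71, 68]
142 [139, 139, 142, 141, 141, 139, 140, 141, 138, 126, 102, 95, 105, 107, 106, 106, 108, 106, 97, 83, 74, 72, 73, 76, 73, 69, 71, 70, 70, 68, 70, 71, 69, 69, 70]
145 [136, 134, 134, 136, 140, 136, 132, 128, 123, 119, 110, 101, 105, 107, 106, 106, 106, 105, 98, 84, 74, 70, 71, 73, 73, 70, 70, 69, 69, 70, 68, 69, 69, 68, 70]
0.165 [296.34786663 140.14678228]
0.19 [296.40502761 130.876893  ]
0.22 [296.47628786 119.32050328]
```

View pics/c6.png

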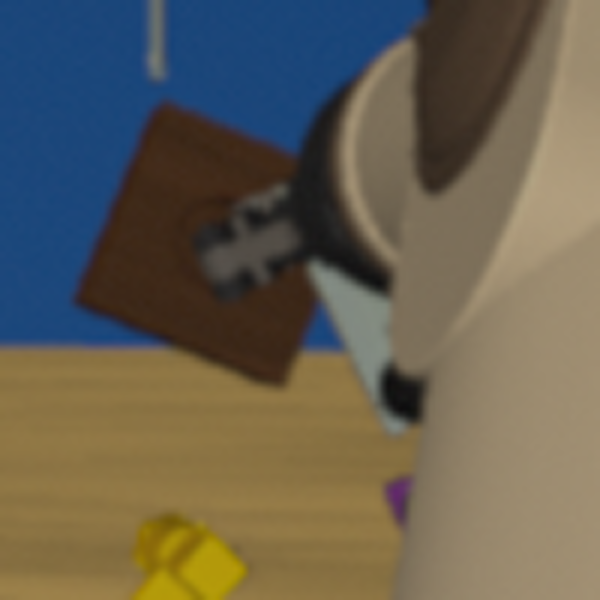

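Request:
jog_arm --pt "1 0 -0.02 0.02 0 0 0" --pt "1 0 -0.036 0.039 0 0 0" --pt "1 0 -0.036 0.039 0 0 0" --pt "1 0 -0.036 0.039 0 0 0" --pt "1 0 -0.036 0.039 0 0 0" --pt "1 0 -0.018 0.0195 0 0 0" --pt "1 0 0 0 0 0 0" --pt "1 0 0 0 0 0 0"

```text
time: 6.35
ee_pos: [0.5744, 0.0704, 0.2477]
ee_rot: [89.9, 89.8, -156.0]
force: [-0.2, -1.6, -4.6]
width: 0.021
```

```bash
python3 - <<'E'
from h import *
from rig import r
plan(r,[.578,.0715,.25],114.5)
S=r.camera("side");T=r.camera("top")
a=S["frame"][90:250,130:330,::-1];cv2.imwrite("pics/c7.png",cv2.resize(a,(750,600),interpolation=2))
cv2.imwrite("pics/t7.png",T["frame"][:,:,::-1])
p=r.state()["ee_pos"];print(proj(S,[*p[:2],.16]),proj(S,[.578,.0715,.118]))
E
```

```text
t 6.35 pos [0.5744 0.0704 0.2477] jawyaw 114.1 q7 103.0 F [-0.2 -1.6 -4.6] M [-0.02 -0.06  0.02] w 0.021
shift if now-axes [-0.0023 -0.0037 -0.0005] after-turn axes [-0.0023 -0.0037 -0.0005] rotvec [-0.007   0.     -0.0031]
[229.22906502 202.96627821] [229.58599907 219.21764584]
```

View pics/c7.png

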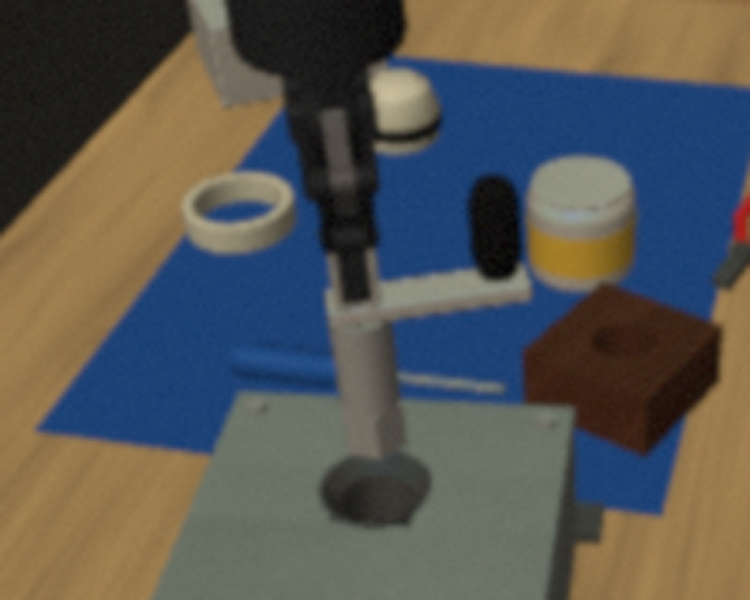

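View pics/t7.png

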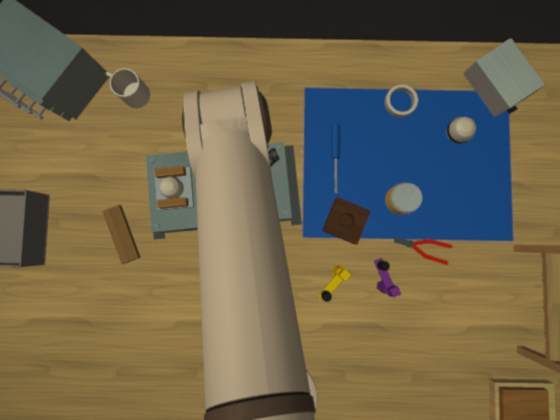

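Side view: the socket end (crop 375,445) sits over the mouth (crop 375,490), within about 2-3 mm. I'll nudge it and lower it in small steps.

Request:
jog_arm --pt "1 0.015 -0.003 0 0 0 0" --pt "1 0.015 0 0 0 0 0" --pt "1 0.008 0 0 0 0 0" --pt "1 0.005 0 0 0 0 0" --pt "1 0.005 0 0 0 0 0"

```text
time: 7.08
ee_pos: [0.5784, 0.0729, 0.2013]
ee_rot: [-104.7, 90.0, 9.4]
force: [0.6, -0.2, -4.2]
width: 0.0209
```

```bash
python3 - <<'E'
from h import *
from rig import r
plan(r,[.578,.0715,.165],114.5)
E
```

```text
t 7.075 pos [0.5784 0.0729 0.2013] jawyaw 114.14 q7 102.6 F [ 0.6 -0.2 -4.2] M [-0.09 -0.26 -0.04] w 0.0209
shift if now-axes [ 0.0363  0.0009 -0.0011] after-turn axes [ 0.0363  0.0009 -0.0011] rotvec [-0.0063 -0.0002  0.0006]
```

Request:
jog_arm --pt "1 0.008 0 0 0 0 0" --pt "1 0.008 0 0 0 0 0" --pt "1 0.006 0 0 0 0 0" --pt "1 0.005 0 0 0 0 0"

```text
time: 7.58
ee_pos: [0.5782, 0.0724, 0.1739]
ee_rot: [172.4, 90.0, -73.5]
force: [0.7, -2.1, -3.0]
width: 0.0209
```

```bash
python3 - <<'E'
from h import *
from rig import r
plan(r,[.578,.0715,.165],114.5)
E
```

```text
t 7.575 pos [0.5782 0.0724 0.1739] jawyaw 114.12 q7 102.4 F [ 0.7 -2.1 -3. ] M [-0.54 -0.27  0.  ] w 0.0209
shift if now-axes [ 0.0089  0.0006 -0.0007] after-turn axes [ 0.0089  0.0006 -0.0007] rotvec [-0.0066 -0.0004 -0.0001]
```

Request:
jog_arm --pt "1 0.004 0 -0.001 0 0 0" --pt "1 0.004 0 0 0 0 0" --pt "1 0.003 0 0 0 0 0"

```text
time: 7.95
ee_pos: [0.5783, 0.0721, 0.163]
ee_rot: [31.3, 90.0, 145.4]
force: [0.3, -0.3, -5.1]
width: 0.0211
```

```bash
python3 - <<'E'
from h import *
from rig import r
plan(r,[.578,.0715,.165],114.5)
E
```

```text
t 7.95 pos [0.5783 0.0721 0.163 ] jawyaw 114.14 q7 102.5 F [ 0.3 -0.3 -5.1] M [-0.19 -0.06  0.  ] w 0.0211
shift if now-axes [-0.002   0.0006 -0.0004] after-turn axes [-0.002   0.0006 -0.0004] rotvec [-0.0062  0.0004 -0.0002]
```

Request:
jog_arm --pt "1 0.002 0 0 0 0 0" --pt "1 0.002 0 0 0 0 0"

```text
time: 8.2
ee_pos: [0.5788, 0.0721, 0.1599]
ee_rot: [-96.8, 90.0, 17.4]
force: [-1.8, -0.3, 7.5]
width: 0.0211
```

Request:
jog_arm --pt "1 0.002 0 0 0 0 0" --pt "1 0 0 0 0 0 0"

```text
time: 8.45
ee_pos: [0.5796, 0.0723, 0.1595]
ee_rot: [-101.8, 89.9, 12.4]
force: [-2.2, -0.5, 7.8]
width: 0.0211
```

Request:
jog_arm --pt "1 -0.0005 0 0 0.06 0 0" --pt "1 0 0 0 0.06 0 0" --pt "1 0 0 0 0.06 0 0" --pt "1 0 0 0 0.06 0 0"

```text
time: 8.95
ee_pos: [0.5803, 0.0711, 0.1597]
ee_rot: [-109.5, 89.8, -9.3]
force: [0.6, -2.2, 4.1]
width: 0.0212
```

```bash
python3 - <<'E'
from h import *
from rig import r
plan(r,[.578,.0715,.165],114.5)
E
```

```text
t 8.95 pos [0.5803 0.0711 0.1597] jawyaw 100.25 q7 89.9 F [ 0.6 -2.2  4.1] M [-0.9  -0.01  0.06] w 0.0212
shift if now-axes [-0.0053  0.0022  0.0008] after-turn axes [-0.0053  0.0019  0.0013] rotvec [-0.2487 -0.0018  0.0037]
```

Request:
jog_arm --pt "1 0 0 -0.001 0.06 0 0" --pt "1 0 0 0 0.06 0 0" --pt "1 0 0 0 0.06 0 0" --pt "1 0 0 0 0.06 0 0"

```text
time: 9.45
ee_pos: [0.579, 0.0707, 0.1583]
ee_rot: [-80.4, 89.9, 6.1]
force: [-0.5, 0.1, -3.4]
width: 0.0214
```

```bash
python3 - <<'E'
from h import *
from rig import r
plan(r,[.578,.0715,.165],114.5)
E
```

```text
t 9.45 pos [0.579  0.0707 0.1583] jawyaw 86.5 q7 77.5 F [-0.5  0.1 -3.4] M [-0.28  0.01  0.  ] w 0.0214
shift if now-axes [-0.0067  0.0011  0.0007] after-turn axes [-0.0067  0.0006  0.0011] rotvec [-4.887e-01 -1.000e-04  1.000e-03]
```

The load has come off and z has dropped, so the hex is aligned. Pressing down gently.

Request:
jog_arm --pt "1 0.003 0 0 0 0 0" --pt "1 0.003 0 0 0 0 0"

```text
time: 9.7
ee_pos: [0.5785, 0.071, 0.1514]
ee_rot: [83.4, 90.0, 170.1]
force: [0.2, 0.2, -4.7]
width: 0.0207
```

```bash
python3 - <<'E'
from h import *
from rig import r
plan(r,[.578,.0715,.140],86.5)
E
```

```text
t 9.7 pos [0.5785 0.071  0.1514] jawyaw 86.71 q7 77.7 F [ 0.2  0.2 -4.7] M [-0.2  -0.02 -0.  ] w 0.0207
shift if now-axes [0.0114 0.0005 0.0004] after-turn axes [0.0114 0.0005 0.0004] rotvec [ 0.0036  0.     -0.0003]
```

Request:
jog_arm --pt "1 0.003 0 0 0 0 0" --pt "1 0.003 0 0 0 0 0" --pt "1 0.003 0 0 0 0 0"

```text
time: 10.07
ee_pos: [0.5786, 0.071, 0.1425]
ee_rot: [73.5, 90.0, 160.2]
force: [-0.2, -0.2, -4.6]
width: 0.021
```

Request:
jog_arm --pt "1 0.002 0 0 0 0 0" --pt "1 0.001 0 0 0 0 0"

```text
time: 10.32
ee_pos: [0.5787, 0.071, 0.14]
ee_rot: [-12.1, 90.0, 74.5]
force: [-1.6, -0.1, 1.4]
width: 0.0212
```

Request:
jog_arm --pt "1 0.001 0 0 0 0 0" --pt "1 0 0 0 0 0 0" --pt "1 0 0 0 0 0 0"

```text
time: 10.7
ee_pos: [0.5789, 0.071, 0.14]
ee_rot: [-70.2, 90.0, 16.5]
force: [-3.4, -0.4, 6.0]
width: 0.0211
```

```bash
python3 - <<'E'
from h import *
from rig import r
plan(r,[.578,.0715,.140],86.5)
S=r.camera("side")
a=S["frame"][120:320,130:330,::-1];cv2.imwrite("pics/c8.png",cv2.resize(a,(600,600),interpolation=2))
E
```

```text
t 10.7 pos [0.5789 0.071  0.14  ] jawyaw 86.64 q7 77.7 F [-3.4 -0.4  6. ] M [-0.24  0.94 -0.  ] w 0.0211
shift if now-axes [-0.      0.0009  0.0005] after-turn axes [-0.      0.0009  0.0004] rotvec [0.0024 0.0002 0.0007]
```

View pics/c8.png

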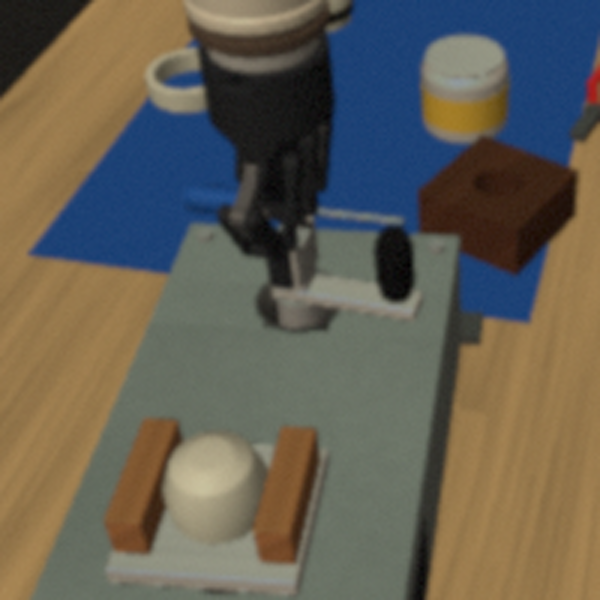

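Side view: the arm lies just above the tube rim, TCP z matches the predicted 0.140, and the load is borne. The crank is home. I'll release the boss and move over the hand grip.

Request:
jog_arm --pt "0 0 0 0 0 0 0" --pt "0 0 0 0 0 0 0" --pt "0 0 0 0 0 0 0" --pt "0 0 0 0 0 0 0" --pt "0 -0.03 0 0 0 0 0" --pt "0 -0.04 0 0 0 0 0" --pt "0 0 0.036 0 0 0 0" --pt "0 0 0.036 0 0 0 0" --pt "0 0 0 0 0 0 0" --newtons 40

```text
time: 11.88
ee_pos: [0.5044, 0.0754, 0.2088]
ee_rot: [91.8, 89.9, 178.5]
force: [-0.2, -0.6, 0.2]
width: 0.0852
```

```bash
python3 - <<'E'
from h import *
from rig import r
plan(r,[.507,.0756,.147],86.6)
S=r.camera("side");s=S["frame"].astype(int)
a=S["frame"][120:320,130:330,::-1];cv2.imwrite("pics/c9.png",cv2.resize(a,(600,600),interpolation=2))
m=np.zeros(s.shape[:2],np.uint8);m[185:225,252:275]=(s.max(2)<45)[185:225,252:275]
n,l,st,ce=cv2.connectedComponentsWithStats(m);print(st[1:],ce[1:])
g=ce[1+np.argmax(st[1:,4])];print(onz(S,*g,.163),proj(S,[.507,.0756,.163]))
print("lamp",onz(S,130+213/3,120+485/3,.18))
E
```

```text
t 11.875 pos [0.5044 0.0754 0.2088] jawyaw 86.7 q7 75.5 F [-0.2 -0.6  0.2] M [-0.01 -0.03  0.03] w 0.0852
shift if now-axes [ 0.0618 -0.0027  0.0004] after-turn axes [ 0.0618 -0.0026  0.0004] rotvec [ 0.0017 -0.     -0.0015]
[[252 185   4  14  44]
 [256 196  12  24 220]] [[253.09090909 191.72727273]
 [261.44090909 208.57727273]]
[0.50718562 0.07738204 0.163     ] [261.76697128 207.99898876]
lamp [0.54886011 0.28119278 0.18      ]
```

View pics/c9.png

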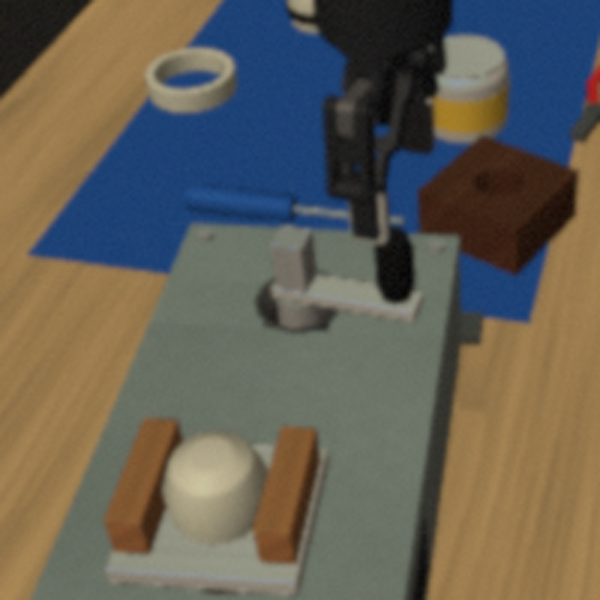

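Request:
jog_arm --pt "0 0.03 -0.0025 0.001 0 0 0" --pt "0 0.03 0 0 0 0 0" --pt "0 0 0 0 0 0 0" --pt "1 0 0 0 0 0 0" --pt "1 0 0 0 0 0 0" --pt "1 0 0 0 0 0 0" --pt "1 0 0 0 0 0 0" --pt "1 0 0 0 0 0 0" --newtons 40

```text
time: 12.92
ee_pos: [0.5095, 0.0761, 0.1495]
ee_rot: [-63.9, 90.0, 22.8]
force: [-2.7, -0.6, 6.1]
width: 0.0244
```

```bash
python3 - <<'E'
from h import *
from rig import r
plan(r,[.507,.0764,.147],86.6)
S=r.camera("side")
a=S["frame"][120:320,130:330,::-1];cv2.imwrite("pics/c10.png",cv2.resize(a,(600,600),interpolation=2))
E
```

```text
t 12.925 pos [0.5095 0.0761 0.1495] jawyaw 86.64 q7 75.5 F [-2.7 -0.6  6.1] M [-0.09  0.47 -0.02] w 0.0244
shift if now-axes [0.0025 0.0025 0.0002] after-turn axes [0.0025 0.0025 0.0002] rotvec [0.0006 0.0003 0.0005]
```

View pics/c10.png

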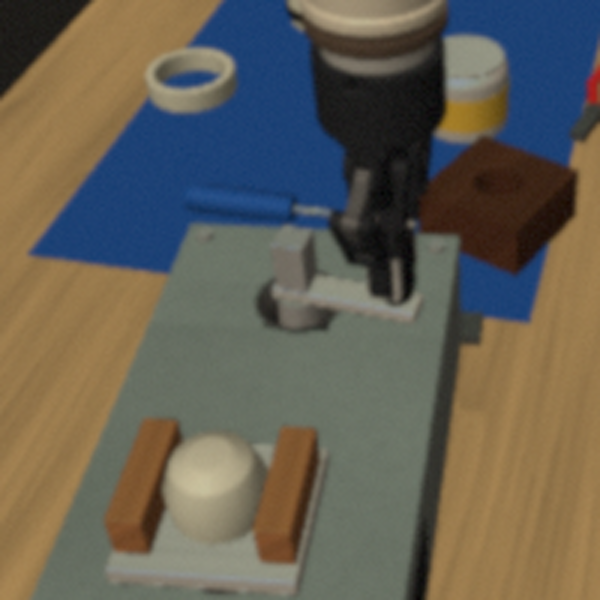

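Hand grip is held; width 24 mm against the nominal 26. Now I'll work out the circle rows.

```bash
cat > circ.py <<'E'
import sys,numpy as np
from h import *
def rows(th0,steps,jaw=86.65,rad=.07):
    j=np.radians(jaw);y=np.array([-np.sin(j),np.cos(j)]);z=np.array([np.cos(j),np.sin(j)])
    out=[];t=th0
    for st in steps:
        d=rad*(np.array([np.cos(np.radians(t-st)),np.sin(np.radians(t-st))])-np.array([np.cos(np.radians(t)),np.sin(np.radians(t))]))
        out.append([1,0,round(float(y@d),4),round(float(z@d),4),0,0,0]);t-=st
    print(t,out)
E
python3 -c "
from circ import *
rows(176.6,[6,8,10,10]);rows(142.6,[12]*8)"
```

```text
142.6 [[1, 0, -0.0004, 0.0073, 0, 0, 0], [1, 0, -0.0017, 0.0096, 0, 0, 0], [1, 0, -0.004, 0.0115, 0, 0, 0], [1, 0, -0.0059, 0.0107, 0, 0, 0]]
46.599999999999994 [[1, 0, -0.0094, 0.0112, 0, 0, 0], [1, 0, -0.0115, 0.009, 0, 0, 0], [1, 0, -0.0132, 0.0064, 0, 0, 0], [1, 0, -0.0142, 0.0035, 0, 0, 0], [1, 0, -0.0146, 0.0005, 0, 0, 0], [1, 0, -0.0144, -0.0026, 0, 0, 0], [1, 0, -0.0136, -0.0055, 0, 0, 0], [1, 0, -0.0121, -0.0082, 0, 0, 0]]
```

Request:
jog_arm --pt "1 0 -0.0004 0.0073 0 0 0" --pt "1 0 -0.0017 0.0096 0 0 0" --pt "1 0 -0.004 0.0115 0 0 0" --pt "1 0 -0.0059 0.0107 0 0 0" --pt "1 0 0 0 0 0 0" --newtons 60

```text
time: 13.6
ee_pos: [0.5243, 0.115, 0.1493]
ee_rot: [-70.7, 89.9, 16.0]
force: [-1.4, 0.8, 5.1]
width: 0.0239
```

```bash
python3 - <<'E'
from h import *
from rig import r
plan(r,[.507,.0764,.147],86.6)
E
```

```text
t 13.6 pos [0.5243 0.115  0.1493] jawyaw 86.69 q7 71.5 F [-1.4  0.8  5.1] M [-0.04  0.07 -0.05] w 0.0239
shift if now-axes [ 0.0023  0.0151 -0.0395] after-turn axes [ 0.0023  0.015  -0.0396] rotvec [0.0016 0.0005 0.0013]
```

Request:
jog_arm --pt "1 0 -0.0094 0.0112 0 0 0" --pt "1 0 -0.0115 0.009 0 0 0" --pt "1 0 -0.0132 0.0064 0 0 0" --pt "1 0 -0.0142 0.0035 0 0 0" --pt "1 0 -0.0146 0.0005 0 0 0" --pt "1 0 -0.0144 -0.0026 0 0 0" --pt "1 0 -0.0136 -0.0055 0 0 0" --pt "1 0 -0.0121 -0.0082 0 0 0" --pt "1 0 0 0 0 0 0"

```text
time: 14.72
ee_pos: [0.6284, 0.1219, 0.1495]
ee_rot: [-63.5, 89.9, 23.1]
force: [0.1, -0.1, 5.3]
width: 0.0237
```

```bash
python3 - <<'E'
from h import *
from rig import r
plan(r,[.507,.0764,.147],86.6)
S=r.camera("side")
a=S["frame"][120:320,130:330,::-1];cv2.imwrite("pics/c11.png",cv2.resize(a,(600,600),interpolation=2))
from circ import *
rows(46.6,[12]*9)
E
```

```text
t 14.725 pos [0.6284 0.1219 0.1495] jawyaw 86.55 q7 73.5 F [ 0.1 -0.1  5.3] M [-0.12  0.07  0.01] w 0.0237
shift if now-axes [ 0.0022  0.1185 -0.0528] after-turn axes [ 0.0025  0.1185 -0.0527] rotvec [-0.0008  0.0008  0.0016]
-61.4 [[1, 0, -0.0102, -0.0105, 0, 0, 0], [1, 0, -0.0077, -0.0124, 0, 0, 0], [1, 0, -0.005, -0.0138, 0, 0, 0], [1, 0, -0.002, -0.0145, 0, 0, 0], [1, 0, 0.001, -0.0146, 0, 0, 0], [1, 0, 0.004, -0.0141, 0, 0, 0], [1, 0, 0.0069, -0.0129, 0, 0, 0], [1, 0, 0.0094, -0.0112, 0, 0, 0], [1, 0, 0.0115, -0.009, 0, 0, 0]]
```

View pics/c11.png

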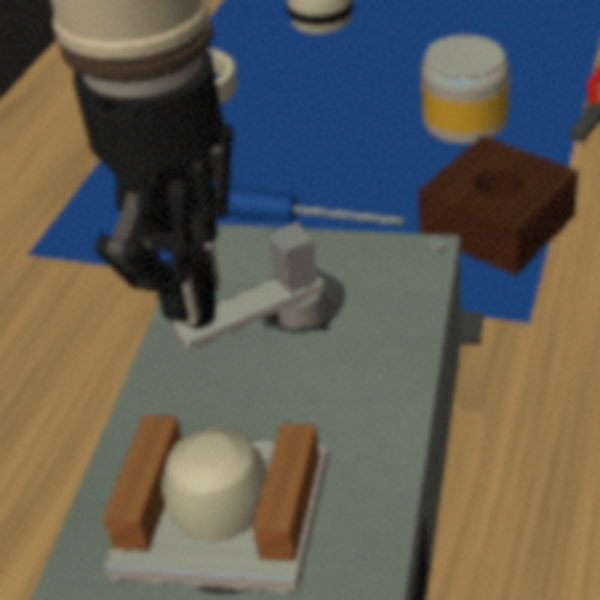

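The crank is carried round cleanly with low forces, and the pad is rising: its image has shifted up a couple of pixels. Continuing.

Request:
jog_arm --pt "1 0 -0.0102 -0.0105 0 0 0" --pt "1 0 -0.0077 -0.0124 0 0 0" --pt "1 0 -0.005 -0.0138 0 0 0" --pt "1 0 -0.002 -0.0145 0 0 0" --pt "1 0 0.001 -0.0146 0 0 0" --pt "1 0 0.004 -0.0141 0 0 0" --pt "1 0 0.0069 -0.0129 0 0 0" --pt "1 0 0.0094 -0.0112 0 0 0" --pt "1 0 0.0115 -0.009 0 0 0" --pt "1 0 0 0 0 0 0"

```text
time: 16.02
ee_pos: [0.6127, 0.008, 0.1496]
ee_rot: [-123.1, 89.9, -36.6]
force: [0.4, -1.9, 7.6]
width: 0.0235
```

```bash
python3 - <<'E'
from h import *
from rig import r
plan(r,[.507,.0764,.147],86.6)
S=r.camera("side");cv2.imwrite("pics/s12.png",S["frame"][:,:,::-1])
from circ import *
rows(-61.4,[12]*9);rows(-169.4,[12]*9)
E
```

```text
t 16.025 pos [0.6127 0.008  0.1496] jawyaw 86.51 q7 84.0 F [ 0.4 -1.9  7.6] M [-0.17 -0.06 -0.02] w 0.0235
shift if now-axes [0.0024 0.1096 0.0618] after-turn axes [0.0026 0.1095 0.062 ] rotvec [-0.0016 -0.0008  0.0013]
-169.4 [[1, 0, 0.0132, -0.0064, 0, 0, 0], [1, 0, 0.0142, -0.0035, 0, 0, 0], [1, 0, 0.0146, -0.0005, 0, 0, 0], [1, 0, 0.0144, 0.0026, 0, 0, 0], [1, 0, 0.0136, 0.0055, 0, 0, 0], [1, 0, 0.0121, 0.0082, 0, 0, 0], [1, 0, 0.0102, 0.0105, 0, 0, 0], [1, 0, 0.0077, 0.0124, 0, 0, 0], [1, 0, 0.005, 0.0138, 0, 0, 0]]
-277.4 [[1, 0, 0.002, 0.0145, 0, 0, 0], [1, 0, -0.001, 0.0146, 0, 0, 0], [1, 0, -0.004, 0.0141, 0, 0, 0], [1, 0, -0.0069, 0.0129, 0, 0, 0], [1, 0, -0.0094, 0.0112, 0, 0, 0], [1, 0, -0.0115, 0.009, 0, 0, 0], [1, 0, -0.0132, 0.0064, 0, 0, 0], [1, 0, -0.0142, 0.0035, 0, 0, 0], [1, 0, -0.0146, 0.0005, 0, 0, 0]]
```

Request:
jog_arm --pt "1 0 0.0132 -0.0064 0 0 0" --pt "1 0 0.0142 -0.0035 0 0 0" --pt "1 0 0.0146 -0.0005 0 0 0" --pt "1 0 0.0144 0.0026 0 0 0" --pt "1 0 0.0136 0.0055 0 0 0" --pt "1 0 0.0121 0.0082 0 0 0" --pt "1 0 0.0102 0.0105 0 0 0" --pt "1 0 0.0077 0.0124 0 0 0" --pt "1 0 0.005 0.0138 0 0 0" --pt "1 0 0 0 0 0 0"

```text
time: 17.32
ee_pos: [0.5097, 0.0587, 0.1492]
ee_rot: [137.4, 89.9, -135.9]
force: [-2.9, -0.3, 9.2]
width: 0.0237
```

```bash
python3 - <<'E'
from h import *
from rig import r
plan(r,[.507,.0764,.147],86.6)
S=r.camera("side");cv2.imwrite("pics/s13.png",S["frame"][:,:,::-1])
a=cv2.imread("pics/side0.png")[250:330,150:250];b=cv2.imread("pics/s13.png")[250:330,150:250]
cv2.imwrite("pics/c13.png",cv2.resize(np.hstack([a,b]),(800,320),interpolation=2))
E
```

```text
t 17.325 pos [0.5097 0.0587 0.1492] jawyaw 86.69 q7 77.1 F [-2.9 -0.3  9.2] M [0.12 0.41 0.01] w 0.0237
shift if now-axes [0.0022 0.0037 0.0175] after-turn axes [0.0022 0.0037 0.0175] rotvec [ 0.0015 -0.0007 -0.0006]
```

View pics/c13.png

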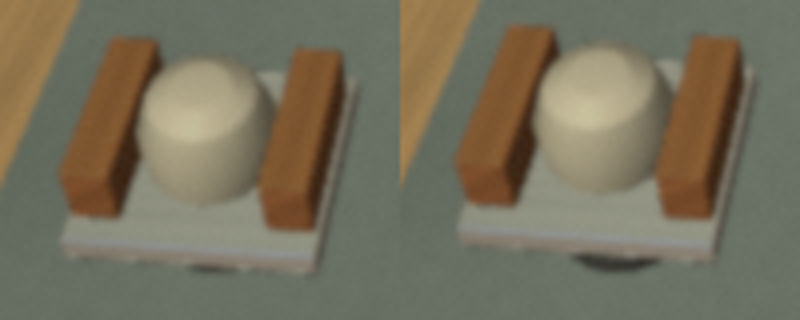

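Pad is up about 3 px (about 7.7 mm expected). Turned 346° of at least 450°. I'll do 8 more rows, easing the down-force by 1 mm.

Request:
jog_arm --pt "1 -0.001 0.002 0.0145 0 0 0" --pt "1 0 -0.001 0.0146 0 0 0" --pt "1 0 -0.004 0.0141 0 0 0" --pt "1 0 -0.0069 0.0129 0 0 0" --pt "1 0 -0.0094 0.0112 0 0 0" --pt "1 0 -0.0115 0.009 0 0 0" --pt "1 0 -0.0132 0.0064 0 0 0" --pt "1 0 0 0 0 0 0"

```text
time: 18.38
ee_pos: [0.5603, 0.139, 0.1494]
ee_rot: [155.4, 90.0, -118.0]
force: [1.8, -4.5, 0.7]
width: 0.0238
```

```bash
python3 - <<'E'
from h import *
from rig import r
plan(r,[.507,.0764,.147],86.6)
from circ import *
rows(-253.4,[5]*8);rows(-293.4,[5]*8);rows(-333.4,[5]*8);rows(-373.4,[5]*8);rows(-413.4,[5]*8)
rows(-453.4,[5]*8);rows(-493.4,[5]*8)
E
```

```text
t 18.375 pos [0.5603 0.139  0.1494] jawyaw 86.61 q7 69.5 F [ 1.8 -4.5  0.7] M [-1.16 -0.21  0.  ] w 0.0238
shift if now-axes [ 0.0024  0.0496 -0.0656] after-turn axes [ 0.0024  0.0495 -0.0656] rotvec [ 0.0002 -0.0002 -0.0001]
-293.4 [[1, 0, -0.0058, 0.0018, 0, 0, 0], [1, 0, -0.006, 0.0013, 0, 0, 0], [1, 0, -0.0061, 0.0008, 0, 0, 0], [1, 0, -0.0061, 0.0003, 0, 0, 0], [1, 0, -0.0061, -0.0003, 0, 0, 0], [1, 0, -0.0061, -0.0008, 0, 0, 0], [1, 0, -0.006, -0.0013, 0, 0, 0], [1, 0, -0.0058, -0.0018, 0, 0, 0]]
-333.4 [[1, 0, -0.0056, -0.0023, 0, 0, 0], [1, 0, -0.0054, -0.0028, 0, 0, 0], [1, 0, -0.0051, -0.0033, 0, 0, 0], [1, 0, -0.0048, -0.0037, 0, 0, 0], [1, 0, -0.0045, -0.0041, 0, 0, 0], [1, 0, -0.0041, -0.0045, 0, 0, 0], [1, 0, -0.0037, -0.0048, 0, 0, 0], [1, 0, -0.0033, -0.0052, 0, 0, 0]]
-373.4 [[1, 0, -0.0028, -0.0054, 0, 0, 0], [1, 0, -0.0023, -0.0056, 0, 0, 0], [1, 0, -0.0018, -0.0058, 0, 0, 0], [1, 0, -0.0013, -0.006, 0, 0, 0], [1, 0, -0.0008, -0.0061, 0, 0, 0], [1, 0, -0.0003, -0.0061, 0, 0, 0], [1, 0, 0.0003, -0.0061, 0, 0, 0], [1, 0, 0.0008, -0.0061, 0, 0, 0]]
-413.4 [[1, 0, 0.00
[... 380 characters left out ...]
056, -0.0023, 0, 0, 0], [1, 0, 0.0058, -0.0018, 0, 0, 0], [1, 0, 0.006, -0.0013, 0, 0, 0], [1, 0, 0.0061, -0.0008, 0, 0, 0], [1, 0, 0.0061, -0.0003, 0, 0, 0]]
-493.4 [[1, 0, 0.0061, 0.0003, 0, 0, 0], [1, 0, 0.0061, 0.0008, 0, 0, 0], [1, 0, 0.006, 0.0013, 0, 0, 0], [1, 0, 0.0058, 0.0018, 0, 0, 0], [1, 0, 0.0056, 0.0023, 0, 0, 0], [1, 0, 0.0054, 0.0028, 0, 0, 0], [1, 0, 0.0051, 0.0033, 0, 0, 0], [1, 0, 0.0048, 0.0037, 0, 0, 0]]
-533.4 [[1, 0, 0.0045, 0.0041, 0, 0, 0], [1, 0, 0.0041, 0.0045, 0, 0, 0], [1, 0, 0.0037, 0.0048, 0, 0, 0], [1, 0, 0.0033, 0.0052, 0, 0, 0], [1, 0, 0.0028, 0.0054, 0, 0, 0], [1, 0, 0.0023, 0.0056, 0, 0, 0], [1, 0, 0.0018, 0.0058, 0, 0, 0], [1, 0, 0.0013, 0.006, 0, 0, 0]]
```

Turned 430° with low forces. Before the last part I'll triangulate the pad's starting height from the first two pictures, with the housing screws (z = 0.110) as reference, to predict where the stop comes.

```bash
python3 - <<'E'
import cv2,numpy as np
a=cv2.imread("pics/top0.png")[145:240,143:213];b=cv2.imread("pics/side0.png")[255:345,140:260]
cv2.imwrite("pics/p1.png",cv2.resize(a,None,fx=6,fy=6,interpolation=cv2.INTER_CUBIC));cv2.imwrite("pics/p2.png",cv2.resize(b,None,fx=6,fy=6,interpolation=cv2.INTER_CUBIC))
E
```

```text
(no output)
```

View pics/p1.png

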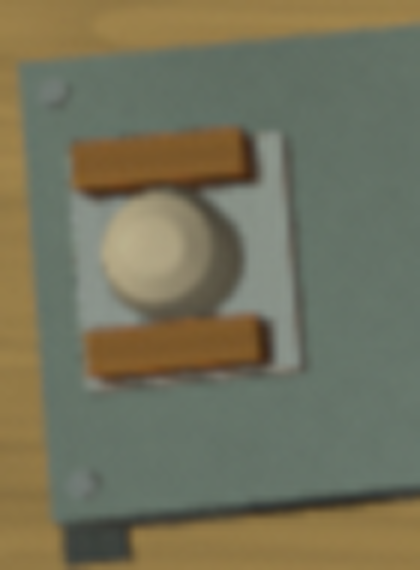

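View pics/p2.png

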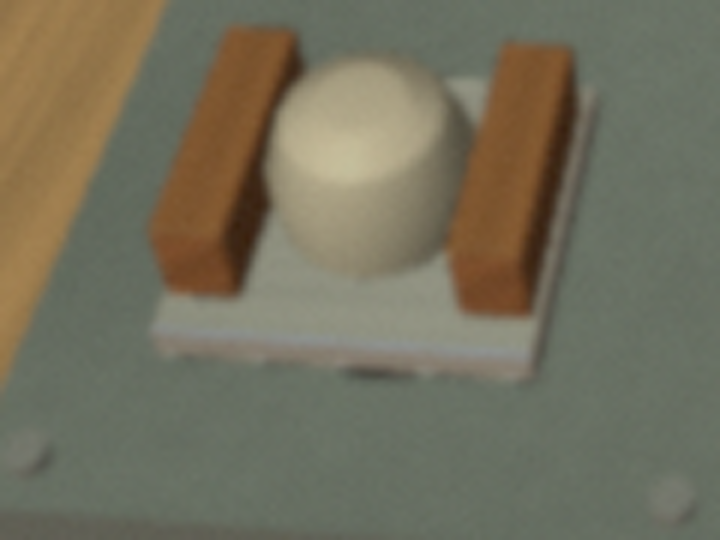

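```bash
python3 - <<'E'
from h import *
from rig import r
T=r.camera("top");S=r.camera("side")
t=lambda x,y:((x+.5)/6-.5+143,(y+.5)/6-.5+145)
s=lambda x,y:((x+.5)/6-.5+140,(y+.5)/6-.5+255)
for n,a,b in[("scrA",(55,92),(28,452)),("scrB",(83,483),(672,500)),("fl",(71,145),(155,332)),("fr",(85,388),(537,357)),("br",(303,370),(596,92))]:
    print(n,*two(T,t(*a),S,s(*b)))
for n,a in[("scrA",(55,92)),("scrB",(83,483))]:
    print(onz(T,*t(*a),.111))
for n,b in[("scrA",(28,452)),("scrB",(672,500))]:
    print(onz(S,*s(*b),.111))
print("mouth",two(T,(254.6,182),S,(200+181/6,195+148/6)))
E
```

```text
scrA [0.63146326 0.33920166 0.1123511 ] 0.00023478114489832336
scrB [0.4628677  0.31937616 0.11250399] 0.0002901407540206406
fl [0.60007441 0.31896736 0.14582287] 0.004499718253075154
fr [0.49966176 0.30827206 0.14835839] 0.002170773358948445
br [0.51015401 0.21983192 0.14613261] 0.0002548180073273655
[0.63186236 0.33972474 0.111     ]
[0.46306695 0.31990593 0.111     ]
[0.63206902 0.33844983 0.111     ]
[0.46307154 0.31848462 0.111     ]
mouth (array([0.57767517, 0.07101833, 0.11646532]), np.float64(0.0011227706241002484))
```

Screws triangulate to 0.112 (expected 0.110-0.112) and the pad started at about 0.147. So the stop should come near 16 mm, 600-720° of turning. It's safe to turn on at 5° per row for now.

Request:
jog_arm --pt "1 0 -0.0058 0.001 0 0 0" --pt "1 0 -0.006 0.0008 0 0 0" --pt "1 0 -0.0061 0.0008 0 0 0" --pt "1 0 -0.0061 0.0003 0 0 0" --pt "1 0 -0.0061 -0.0003 0 0 0" --pt "1 0 -0.0061 -0.0008 0 0 0" --pt "1 0 -0.006 -0.0013 0 0 0" --pt "1 0 -0.0058 -0.0018 0 0 0"

```text
time: 19.48
ee_pos: [0.6075, 0.1353, 0.1499]
ee_rot: [-13.1, 90.0, 73.6]
force: [-2.4, 0.7, 1.0]
width: 0.0235
```

Request:
jog_arm --pt "1 0 -0.0056 -0.0023 0 0 0" --pt "1 0 -0.0054 -0.0028 0 0 0" --pt "1 0 -0.0051 -0.0033 0 0 0" --pt "1 0 -0.0048 -0.0037 0 0 0" --pt "1 0 -0.0045 -0.0041 0 0 0" --pt "1 0 -0.0041 -0.0045 0 0 0" --pt "1 0 -0.0037 -0.0048 0 0 0" --pt "1 0 -0.0033 -0.0052 0 0 0"

```text
time: 20.48
ee_pos: [0.6424, 0.1019, 0.1501]
ee_rot: [-66.1, 89.9, 20.5]
force: [1.6, 3.7, 0.3]
width: 0.0236
```

Request:
jog_arm --pt "1 0 -0.0028 -0.0054 0 0 0" --pt "1 0 -0.0023 -0.0056 0 0 0" --pt "1 0 -0.0018 -0.0058 0 0 0" --pt "1 0 -0.0013 -0.006 0 0 0" --pt "1 0 -0.0008 -0.0061 0 0 0" --pt "1 0 -0.0003 -0.0061 0 0 0"

```text
time: 21.22
ee_pos: [0.6495, 0.0658, 0.1501]
ee_rot: [-93.3, 89.9, -6.7]
force: [2.9, 2.9, 2.9]
width: 0.0237
```

```bash
python3 - <<'E'
from h import *
from rig import r
plan(r,[.507,.0764,.147],86.6)
S=r.camera("side");cv2.imwrite("pics/s14.png",S["frame"][:,:,::-1])
# pad rise by template shift vs side0, relative per 8mm
a=cv2.imread("pics/side0.png",0);
for n in("s12","s13","s14"):
    b=cv2.imread(f"pics/{n}.png",0)
    A=np.float32(a[300:325,170:230]);
    best=cv2.matchTemplate(np.float32(b[288:330,165:235]),A,cv2.TM_CCOEFF_NORMED);_,m,_,l=cv2.minMaxLoc(best)
    x,y=l;c=best[:,x];d=.5*(c[y-1]-c[y+1])/(c[y-1]-2*c[y]+c[y+1]);print(n,m,x-5,y+d-12)
for z in(.147,.155,.163):print(proj(S,[.4997,.3083,z]),proj(S,[.60,.319,z]))
E
```

```text
t 21.225 pos [0.6495 0.0658 0.1501] jawyaw 86.62 q7 78.5 F [2.9 2.9 2.9] M [ 0.67 -0.65 -0.02] w 0.0237
shift if now-axes [0.003  0.1428 0.0022] after-turn axes [0.0031 0.1428 0.0021] rotvec [ 0.0004 -0.0001  0.0011]
s12 0.9564982056617737 -1 -1.8870153
s13 0.9272907972335815 -1 -2.8657885
s14 0.871715784072876 -1 -4.6370015
[228.42475273 314.58320957] [163.77366248 309.39214353]
[227.86328281 311.44495387] [162.66627234 306.25361258]
[227.29197042 308.25168511] [161.53974558 303.06084521]
```

12 mm has risen by both the turn count and the image. About 4 mm remain by measurement, so I'll go on in smaller batches.

```bash
python3 - <<'E'
from circ import *
t=-363.4
for n in range(3): rows(t,[5]*3);t-=15
for n in range(7): rows(t,[2.5]*4);t-=10
for n in range(7): rows(t,[2.5]*4);t-=10
E
```

```text
-378.4 [[1, 0, 0.0003, -0.0061, 0, 0, 0], [1, 0, 0.0008, -0.0061, 0, 0, 0], [1, 0, 0.0013, -0.006, 0, 0, 0]]
-393.4 [[1, 0, 0.0018, -0.0058, 0, 0, 0], [1, 0, 0.0023, -0.0056, 0, 0, 0], [1, 0, 0.0028, -0.0054, 0, 0, 0]]
-408.4 [[1, 0, 0.0033, -0.0051, 0, 0, 0], [1, 0, 0.0037, -0.0048, 0, 0, 0], [1, 0, 0.0041, -0.0045, 0, 0, 0]]
-418.4 [[1, 0, 0.0022, -0.0021, 0, 0, 0], [1, 0, 0.0023, -0.002, 0, 0, 0], [1, 0, 0.0024, -0.0019, 0, 0, 0], [1, 0, 0.0025, -0.0018, 0, 0, 0]]
-428.4 [[1, 0, 0.0025, -0.0017, 0, 0, 0], [1, 0, 0.0026, -0.0016, 0, 0, 0], [1, 0, 0.0027, -0.0015, 0, 0, 0], [1, 0, 0.0027, -0.0013, 0, 0, 0]]
-438.4 [[1, 0, 0.0028, -0.0012, 0, 0, 0], [1, 0, 0.0028, -0.0011, 0, 0, 0], [1, 0, 0.0029, -0.001, 0, 0, 0], [1, 0, 0.0029, -0.0009, 0, 0, 0]]
-448.4 [[1, 0, 0.003, -0.0007, 0, 0, 0], [1, 0, 0.003, -0.0006, 0, 0, 0], [1, 0, 0.003, -0.0005, 0, 0, 0], [1, 0, 0.003, -0.0003, 0, 0, 0]]
-458.4 [[1, 0, 0.003, -0.0002, 0, 0, 0], [1, 0, 0.0031, -0.0001, 0, 0, 0], [1, 0, 0.0031, 0.0001, 0, 0, 0], [1, 0, 0.003, 0.0002, 0, 0, 0]]
-468.4 [[1, 0, 0.003, 0.0003, 0, 0, 0], [1, 0, 0.003, 0.0005,
[... 486 characters left out ...]
0, 0]]
-508.4 [[1, 0, 0.0021, 0.0022, 0, 0, 0], [1, 0, 0.002, 0.0023, 0, 0, 0], [1, 0, 0.0019, 0.0024, 0, 0, 0], [1, 0, 0.0018, 0.0025, 0, 0, 0]]
-518.4 [[1, 0, 0.0017, 0.0025, 0, 0, 0], [1, 0, 0.0016, 0.0026, 0, 0, 0], [1, 0, 0.0015, 0.0027, 0, 0, 0], [1, 0, 0.0013, 0.0027, 0, 0, 0]]
-528.4 [[1, 0, 0.0012, 0.0028, 0, 0, 0], [1, 0, 0.0011, 0.0028, 0, 0, 0], [1, 0, 0.001, 0.0029, 0, 0, 0], [1, 0, 0.0009, 0.0029, 0, 0, 0]]
-538.4 [[1, 0, 0.0007, 0.003, 0, 0, 0], [1, 0, 0.0006, 0.003, 0, 0, 0], [1, 0, 0.0005, 0.003, 0, 0, 0], [1, 0, 0.0003, 0.003, 0, 0, 0]]
-548.4 [[1, 0, 0.0002, 0.003, 0, 0, 0], [1, 0, 0.0001, 0.0031, 0, 0, 0], [1, 0, -0.0001, 0.0031, 0, 0, 0], [1, 0, -0.0002, 0.003, 0, 0, 0]]
```

Request:
jog_arm --pt "1 0 0.0003 -0.0061 0 0 0" --pt "1 0 0.0008 -0.0061 0 0 0" --pt "1 0 0.0013 -0.006 0 0 0"

```text
time: 21.65
ee_pos: [0.6458, 0.0477, 0.1501]
ee_rot: [-108.0, 89.9, -21.4]
force: [4.2, 1.1, 4.6]
width: 0.0237
```

Request:
jog_arm --pt "1 0 0.0018 -0.0058 0 0 0" --pt "1 0 0.0023 -0.0056 0 0 0" --pt "1 0 0.0028 -0.0054 0 0 0"

```text
time: 22.02
ee_pos: [0.6376, 0.0311, 0.15]
ee_rot: [-134.0, 90.0, -47.4]
force: [4.1, 0.2, 4.4]
width: 0.0239
```

Request:
jog_arm --pt "1 0 0.0033 -0.0051 0 0 0" --pt "1 0 0.0037 -0.0048 0 0 0" --pt "1 0 0.0041 -0.0045 0 0 0"

```text
time: 22.4
ee_pos: [0.6253, 0.0171, 0.1499]
ee_rot: [169.9, 90.0, -103.5]
force: [3.3, 0.1, 5.0]
width: 0.0231
```

Request:
jog_arm --pt "1 0 0.0022 -0.0021 0 0 0" --pt "1 0 0.0023 -0.002 0 0 0" --pt "1 0 0.0024 -0.0019 0 0 0"

```text
time: 22.78
ee_pos: [0.618, 0.0116, 0.1499]
ee_rot: [155.1, 89.9, -118.3]
force: [3.1, -0.7, 6.2]
width: 0.0238
```

Request:
jog_arm --pt "1 0 0.0025 -0.0018 0 0 0" --pt "1 0 0.0025 -0.0017 0 0 0" --pt "1 0 0.0026 -0.0016 0 0 0"

```text
time: 23.15
ee_pos: [0.61, 0.007, 0.1498]
ee_rot: [142.1, 89.9, -131.3]
force: [3.2, 0.4, 5.1]
width: 0.0235
```

Request:
jog_arm --pt "1 0 0.0027 -0.0015 0 0 0" --pt "1 0 0.0027 -0.0013 0 0 0" --pt "1 0 0.0028 -0.0012 0 0 0"

```text
time: 23.52
ee_pos: [0.6014, 0.0035, 0.1497]
ee_rot: [131.8, 89.9, -141.6]
force: [2.8, -0.6, 6.1]
width: 0.0234
```

Request:
jog_arm --pt "1 0 0.0028 -0.0011 0 0 0" --pt "1 0 0.0029 -0.001 0 0 0" --pt "1 0 0.0029 -0.0009 0 0 0"

```text
time: 23.9
ee_pos: [0.5926, 0.0011, 0.1497]
ee_rot: [123.6, 89.9, -149.9]
force: [2.4, -0.6, 5.2]
width: 0.0239
```

```bash
python3 - <<'E'
from h import *
from rig import r
plan(r,[.507,.0764,.147],86.6)
S=r.camera("side");cv2.imwrite("pics/s15.png",S["frame"][:,:,::-1])
a=cv2.imread("pics/side0.png",0);b=cv2.imread("pics/s15.png",0)
A=np.float32(a[300:325,170:230]);best=cv2.matchTemplate(np.float32(b[288:330,165:235]),A,cv2.TM_CCOEFF_NORMED);_,m,_,l=cv2.minMaxLoc(best)
x,y=l;c=best[:,x];d=.5*(c[y-1]-c[y+1])/(c[y-1]-2*c[y]+c[y+1]);print(m,x-5,y+d-12)
E
```

```text
t 23.9 pos [0.5926 0.0011 0.1497] jawyaw 86.59 q7 84.1 F [ 2.4 -0.6  5.2] M [ 0.23 -0.55 -0.  ] w 0.0239
shift if now-axes [0.0027 0.0899 0.07  ] after-turn axes [0.0027 0.0899 0.07  ] rotvec [-0.0001 -0.0007 -0.0011]
0.8665571212768555 -1 -5.259443
```

Request:
jog_arm --pt "1 0 0.003 -0.0007 0 0 0" --pt "1 0 0.003 -0.0006 0 0 0"

```text
time: 24.2
ee_pos: [0.5865, 0.0003, 0.1497]
ee_rot: [120.9, 89.9, -152.5]
force: [2.2, 0.5, 4.6]
width: 0.0233
```

Request:
jog_arm --pt "1 0 0.003 -0.0005 0 0 0" --pt "1 0 0.003 -0.0003 0 0 0"

```text
time: 24.45
ee_pos: [0.5804, -0.0001, 0.1496]
ee_rot: [118.3, 89.9, -155.1]
force: [2.3, 0.1, 4.6]
width: 0.0237
```

Request:
jog_arm --pt "1 0 0.003 -0.0002 0 0 0" --pt "1 0 0.003 -0.0001 0 0 0"

```text
time: 24.7
ee_pos: [0.5748, 0.0002, 0.1497]
ee_rot: [139.1, 90.0, -134.2]
force: [1.9, -1.0, 4.3]
width: 0.0236
```

Request:
jog_arm --pt "1 0 0.003 0.0001 0 0 0" --pt "1 0 0.003 0.0002 0 0 0"

```text
time: 24.95
ee_pos: [0.569, 0.0009, 0.1498]
ee_rot: [161.4, 90.0, -112.0]
force: [1.4, -1.3, 5.0]
width: 0.0236
```

Request:
jog_arm --pt "1 0 0.003 0.0003 0 0 0" --pt "1 0 0.003 0.0005 0 0 0"

```text
time: 25.2
ee_pos: [0.563, 0.0021, 0.1498]
ee_rot: [151.3, 90.0, -122.0]
force: [1.4, -2.2, 5.7]
width: 0.0237
```

Request:
jog_arm --pt "1 0 0.003 0.0006 0 0 0" --pt "1 0 0.003 0.0007 0 0 0"

```text
time: 25.45
ee_pos: [0.5577, 0.0037, 0.1499]
ee_rot: [-121.2, 89.9, -34.6]
force: [4.3, -3.0, 3.1]
width: 0.0237
```

Request:
jog_arm --pt "1 0 0.0029 0.0009 0 0 0" --pt "1 0 0.0029 0.001 0 0 0"

```text
time: 25.7
ee_pos: [0.553, 0.0056, 0.1501]
ee_rot: [-107.2, 89.8, -20.6]
force: [5.6, -2.2, 2.4]
width: 0.0235
```

Request:
jog_arm --pt "1 0 0.0028 0.0011 0 0 0" --pt "1 0 0.0028 0.0012 0 0 0"

```text
time: 25.95
ee_pos: [0.5481, 0.0077, 0.1502]
ee_rot: [-108.1, 89.7, -21.5]
force: [7.3, -4.7, 1.7]
width: 0.0237
```

Resistance is rising (about 8.5 N). I'll check crank angle and pad height before going further.

```bash
python3 - <<'E'
from h import *
from rig import r
plan(r,[.507,.0764,.147],86.6)
S=r.camera("side");cv2.imwrite("pics/s16.png",S["frame"][:,:,::-1])
a=cv2.imread("pics/side0.png",0);b=cv2.imread("pics/s16.png",0)
A=np.float32(a[300:325,170:230]);best=cv2.matchTemplate(np.float32(b[288:330,165:235]),A,cv2.TM_CCOEFF_NORMED);_,m,_,l=cv2.minMaxLoc(best)
x,y=l;c=best[:,x];d=.5*(c[y-1]-c[y+1])/(c[y-1]-2*c[y]+c[y+1]);print(m,x-5,y+d-12)
cv2.imwrite("pics/c16.png",cv2.resize(S["frame"][150:330,140:340,::-1],(660,594),interpolation=2))
E
```

```text
t 25.95 pos [0.5481 0.0077 0.1502] jawyaw 86.59 q7 83.0 F [ 7.3 -4.7  1.7] M [-1.24 -1.96  0.01] w 0.0237
shift if now-axes [0.0029 0.0452 0.0662] after-turn axes [0.0032 0.0451 0.0662] rotvec [-0.0001 -0.0014  0.0043]
0.8506550192832947 -1 -5.569242
```

View pics/c16.png

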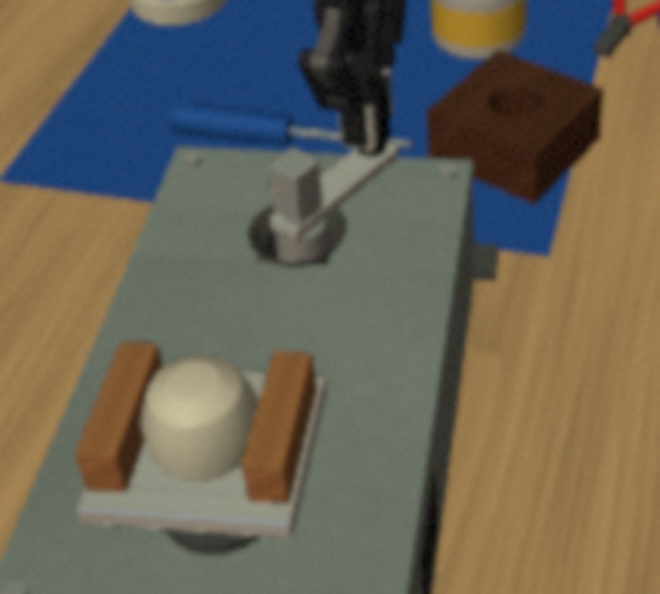

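```bash
python3 - <<'E'
from h import *
from rig import r
S=r.camera("side")
f=lambda x,y:(x/3.3+140,y/3.3+150)
e=onz(S,*f(407,143),.135);print("arm end",e, np.degrees(np.arctan2(e[1]-.0715,e[0]-.5772)),np.hypot(e[1]-.0715,e[0]-.5772))
for th in(-105,-110,-115,-118.4):
    c=np.array([.5772,.0715]);u=np.array([np.cos(np.radians(th)),np.sin(np.radians(th))]);n=np.array([-u[1],u[0]])
    P=[proj(S,[*(c+u*79+0)*0+c+u*.079+k*n*.011,.135]) for k in(-1,1)]
    print(th,[((p-[140,150])*3.3).round(0) for p in P])
cv2.imwrite("pics/c17.png",cv2.resize(S["frame"][170:240,215:285,::-1],(700,700)[:2],interpolation=cv2.INTER_CUBIC)[:600])
E
```

```text
arm end [ 0.5254352  -0.00327861  0.135     ] -124.69256018573704 0.0909474257108203
-105 [array([375., 140.]), array([346., 131.])]
-110 [array([384., 144.]), array([356., 134.])]
-115 [array([391., 149.]), array([365., 136.])]
-118.4 [array([396., 152.]), array([371., 139.])]
```

View pics/c17.png

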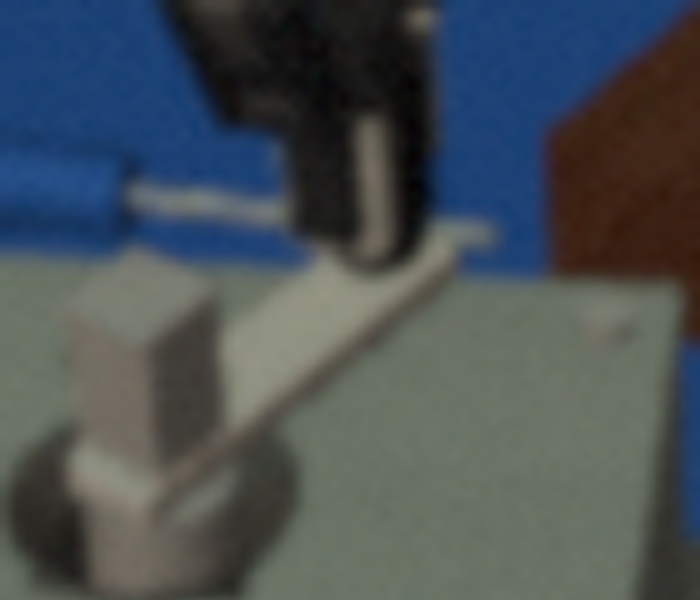

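The near arm corner (pixel 261,196) fits about -118°, so the crank is still following. The tangential load is 8.6 N, so the stop is near. I'll use very small steps from here.

Request:
jog_arm --pt "1 0 0.0013 0.0007 0 0 0" --pt "1 0 0 0 0 0 0"

```text
time: 26.3
ee_pos: [0.5468, 0.0083, 0.1502]
ee_rot: [-112.1, 89.8, -25.5]
force: [7.3, -3.9, 1.8]
width: 0.0237
```

```bash
python3 - <<'E'
from h import *
from rig import r
plan(r,[.507,.0764,.147],86.6)
S=r.camera("side");b=cv2.cvtColor(S["frame"],cv2.COLOR_RGB2GRAY)
a=cv2.imread("pics/s16.png",0)
A=np.float32(a[295:325,165:230]);w=np.float32(b[285:335,155:240])
best=cv2.matchTemplate(w,A,cv2.TM_CCOEFF_NORMED);_,m,_,l=cv2.minMaxLoc(best)
x,y=l;c=best[:,x];d=.5*(c[y-1]-c[y+1])/(c[y-1]-2*c[y]+c[y+1]);print(m,x-10,y+d-10)
for n in("s15","s14"):
    b=cv2.imread(f"pics/{n}.png",0);w=np.float32(b[285:335,155:240]);best=cv2.matchTemplate(w,A,cv2.TM_CCOEFF_NORMED);_,m,_,l=cv2.minMaxLoc(best)
    x,y=l;c=best[:,x];d=.5*(c[y-1]-c[y+1])/(c[y-1]-2*c[y]+c[y+1]);print(n,m,x-10,(y+d-10)*8/3.17)
E
```

```text
t 26.3 pos [0.5468 0.0083 0.1502] jawyaw 86.59 q7 82.9 F [ 7.3 -3.9  1.8] M [-1.31 -1.82 -0.03] w 0.0237
shift if now-axes [0.0029 0.0438 0.0656] after-turn axes [0.0032 0.0437 0.0656] rotvec [-0.0001 -0.0016  0.0039]
0.998203694820404 0 -0.007659912
s15 0.990131676197052 0 0.4332389
s14 0.9819900393486023 0 1.819057
```

```bash
python3 - <<'E'
from h import *
from rig import r
S=r.camera("side")
for z in(.125,.13,.135):
  for p,q in[((231,220),(261,196)),((232,219),(260.5,195.5))]:
    a=onz(S,*p,z);b=onz(S,*q,z);d=b-a;print(z,np.degrees(np.arctan2(d[1],d[0])),np.hypot(*d[:2]))
cv2.imwrite("pics/c18.png",np.hstack([cv2.resize(x,(400,400),interpolation=cv2.INTER_CUBIC) for x in(cv2.imread("pics/s15.png")[170:240,205:275],cv2.cvtColor(S["frame"],cv2.COLOR_RGB2BGR)[170:240,205:275])]))
E
```

```text
0.125 -114.74899635212502 0.09475383445299784
0.125 -113.77941505089107 0.0920726119118354
0.13 -114.74899635212515 0.0938660013663687
0.13 -113.7794150508911 0.09120990158776668
0.135 -114.7489963521251 0.09297816827973958
0.135 -113.77941505089102 0.090347191263698
```

View pics/c18.png

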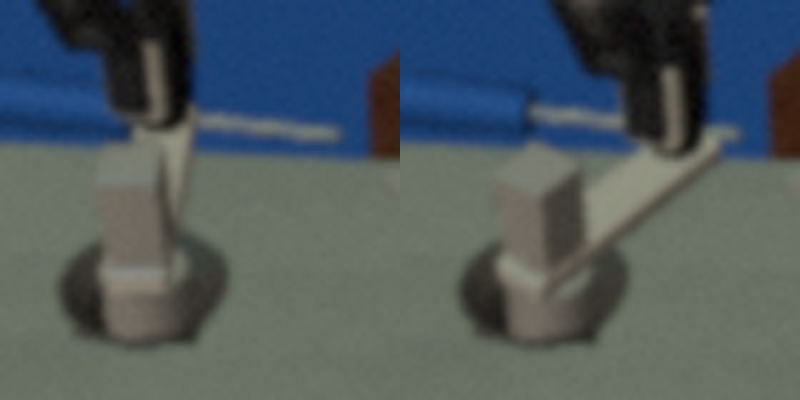

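Request:
jog_arm --pt "1 0 0.0018 0.0009 0 0 0" --pt "1 0 0 0 0 0 0"

```text
time: 26.65
ee_pos: [0.5449, 0.0092, 0.1501]
ee_rot: [-114.3, 89.8, -27.7]
force: [6.5, -4.1, 2.1]
width: 0.0241
```

Request:
jog_arm --pt "1 0 0.0018 0.001 0 0 0" --pt "1 0 0 0 0 0 0"

```text
time: 26.9
ee_pos: [0.5427, 0.0104, 0.1501]
ee_rot: [-120.4, 89.8, -33.9]
force: [4.8, -5.1, 2.9]
width: 0.0237
```

```bash
cat > pad.py <<'E'
from h import *
from rig import r
plan(r,[.507,.0764,.147],86.6)
S=r.camera("side");import time;fn=f"pics/n{int(r.state()['time']*100)}.png";cv2.imwrite(fn,S["frame"][:,:,::-1]);print(fn)
def rise(fa,fb):
    a=np.float32(cv2.imread(fa,0));b=np.float32(cv2.imread(fb,0))
    A=a[275:325,170:235];B=b[275:325,170:235];W=np.eye(2,3,dtype=np.float32)
    cc,W=cv2.findTransformECC(A,B,W,cv2.MOTION_TRANSLATION,(3,200,1e-6),None,1);return cc,W[0,2],W[1,2]
for p in("pics/s12.png","pics/s13.png","pics/s14.png","pics/s15.png","pics/s16.png",fn):
    print(p,rise("pics/s15.png",p))
E
python3 pad.py
```

```text
t 26.9 pos [0.5427 0.0104 0.1501] jawyaw 86.59 q7 82.6 F [ 4.8 -5.1  2.9] M [-1.27 -1.49  0.05] w 0.0237
shift if now-axes [0.0028 0.0396 0.0638] after-turn axes [0.0031 0.0396 0.0638] rotvec [-0.0001 -0.0016  0.0028]
pics/n2695.png
pics/s12.png (0.9640906179000243, np.float32(0.84772843), np.float32(2.943242))
pics/s13.png (0.9763715173833585, np.float32(0.62011856), np.float32(1.9690858))
pics/s14.png (0.9909340522981063, np.float32(0.18459478), np.float32(0.52438086))
pics/s15.png (0.9999998179855438, np.float32(2.1106084e-08), np.float32(-2.0741014e-07))
pics/s16.png (0.9868844951113587, np.float32(-0.084808946), np.float32(-0.21009587))
pics/n2695.png (0.98697499521107, np.float32(-0.09395255), np.float32(-0.20025748))
```

```bash
python3 - <<'E'
import cv2,numpy as np
cv2.imwrite("pics/c19.png",np.hstack([cv2.resize(cv2.imread(f"pics/{n}.png")[170:235,215:280],(400,400),interpolation=cv2.INTER_CUBIC) for n in("s16","n2695")]))
E
```

View pics/c19.png

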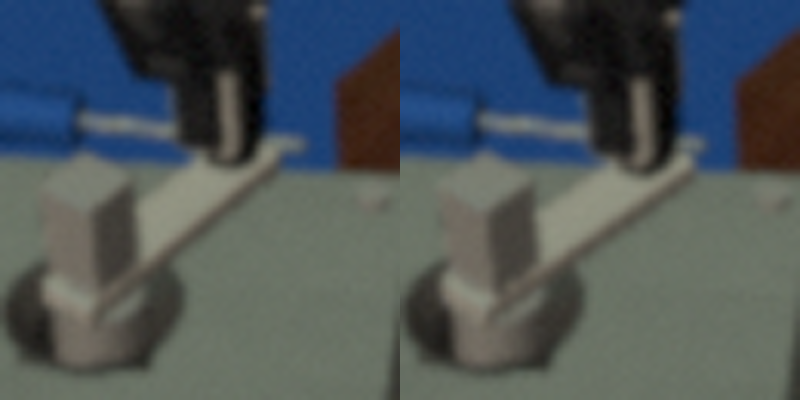

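The arm has turned with the tool, so it isn't at the stop yet; this load is only friction and lag. Continuing in small steps.

Request:
jog_arm --pt "1 0 0.0021 0.0013 0 0 0" --pt "1 0 0.002 0.0013 0 0 0"

```text
time: 27.2
ee_pos: [0.5371, 0.014, 0.1496]
ee_rot: [134.5, 89.9, -138.9]
force: [0.2, -2.7, 5.9]
width: 0.0239
```

Request:
jog_arm --pt "1 0 0.002 0.0014 0 0 0" --pt "1 0 0.002 0.0014 0 0 0"

```text
time: 27.45
ee_pos: [0.5321, 0.0181, 0.1494]
ee_rot: [91.8, 89.8, 178.5]
force: [-1.1, -1.4, 6.5]
width: 0.0241
```

Request:
jog_arm --pt "1 0 0.0019 0.0015 0 0 0" --pt "1 0 0.0019 0.0015 0 0 0"

```text
time: 27.7
ee_pos: [0.5284, 0.0216, 0.1494]
ee_rot: [87.6, 89.8, 174.2]
force: [-1.0, -1.6, 5.7]
width: 0.0237
```

```bash
python3 pad.py
```

```text
t 27.7 pos [0.5284 0.0216 0.1494] jawyaw 86.66 q7 81.4 F [-1.  -1.6  5.7] M [-0.18 -0.05 -0.01] w 0.0237
shift if now-axes [0.0025 0.0246 0.0535] after-turn axes [0.0024 0.0247 0.0534] rotvec [ 0.001   0.0001 -0.0031]
pics/n2775.png
pics/s12.png (0.9640906179000243, np.float32(0.84772843), np.float32(2.943242))
pics/s13.png (0.9763715173833585, np.float32(0.62011856), np.float32(1.9690858))
pics/s14.png (0.9909340522981063, np.float32(0.18459478), np.float32(0.52438086))
pics/s15.png (0.9999998179855438, np.float32(2.1106084e-08), np.float32(-2.0741014e-07))
pics/s16.png (0.9868844951113587, np.float32(-0.084808946), np.float32(-0.21009587))
pics/n2775.png (0.9870058562824905, np.float32(-0.08703974), np.float32(-0.19865206))
```

The force dropped off suddenly while the pad didn't rise. I'll check whether the crank is still home and really engaged.

```bash
python3 - <<'E'
import cv2,numpy as np
cv2.imwrite("pics/c20.png",np.hstack([cv2.resize(cv2.imread(f"pics/{n}.png")[170:235,210:275],(400,400),interpolation=cv2.INTER_CUBIC) for n in("s13","n2775")]))
a=cv2.imread("pics/s15.png");b=cv2.imread("pics/n2775.png")
cv2.imwrite("pics/c21.png",np.hstack([cv2.resize(x[255:335,150:250],(400,320),interpolation=cv2.INTER_CUBIC) for x in(a,b)]))
E
```

```text
(no output)
```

View pics/c20.png

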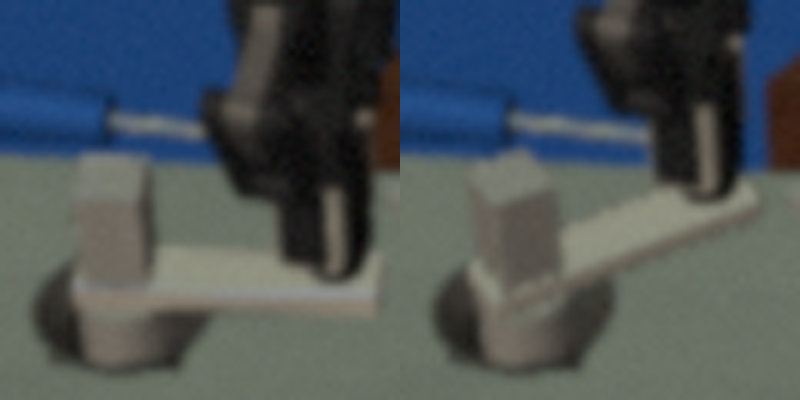

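View pics/c21.png

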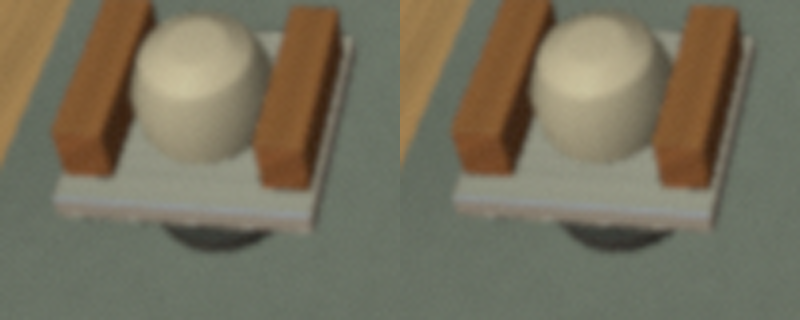

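The crank still sits down at the tube. The pad's image has stood still since a commanded turn of about 645°, exactly where the resistance began. Its corners read (228,308.2) and (163.8,303.2); at the stop height of 0.163 I predicted (227.3,308.3) and (161.5,303.1). So the pad is at its stop and the later motion was the socket's play on the hex, with a peak of 8.6 N. I'll release without turning further.

Request:
jog_arm --pt "0.5 0 0 0 0 0 0" --pt "0.5 0 0 0 0 0 0" --pt "0.3 0 0 0 0 0 0" --pt "0 0 0 0 0 0 0" --pt "0 0 0 0 0 0 0"

```text
time: 28.38
ee_pos: [0.5301, 0.0211, 0.1497]
ee_rot: [85.7, 90.0, 172.3]
force: [-0.2, -0.3, 0.7]
width: 0.0856
```

Request:
jog_arm --pt "0 -0.02 0 0 0 0 0" --pt "0 -0.04 0 0 0 0 0" --pt "0 -0.05 0 0 0 0 0" --pt "0 -0.03 0.05 0 0 0 0" --pt "0 0 0.05 -0.03 0 0 0" --pt "0 0 0.03 -0.05 0 0 0" --pt "0 0 0 -0.06 0 0 0" --pt "0 0 0 -0.06 0 0 0" --pt "0 0 0 -0.06 0 0 0" --pt "0 0 0 0 0 0 0"

```text
time: 29.62
ee_pos: [0.3838, -0.2356, 0.2901]
ee_rot: [-171.0, 89.9, -84.8]
force: [-1.1, 0.5, -0.2]
width: 0.0851
```

```bash
python3 - <<'E'
from h import *
from rig import r
plan(r,[.507,.0764,.147],86.6)
S=r.camera("side");T=r.camera("top")
cv2.imwrite("pics/s30.png",S["frame"][:,:,::-1]);cv2.imwrite("pics/t30.png",T["frame"][:,:,::-1])
a=S["frame"][165:240,200:300,::-1];b=T["frame"][140:240,140:300,::-1]
cv2.imwrite("pics/c30.png",np.vstack([cv2.resize(a,(400,300),interpolation=2),cv2.resize(b,(400,250),interpolation=2)]))
E
```

```text
t 29.625 pos [ 0.3838 -0.2356  0.2901] jawyaw 86.14 q7 115.1 F [-1.1  0.5 -0.2] M [ 0.05  0.01 -0.04] w 0.0851
shift if now-axes [ 0.1425 -0.1019  0.3198] after-turn axes [ 0.1431 -0.1045  0.3187] rotvec [-0.008  -0.0018  0.0003]
```

View pics/c30.png

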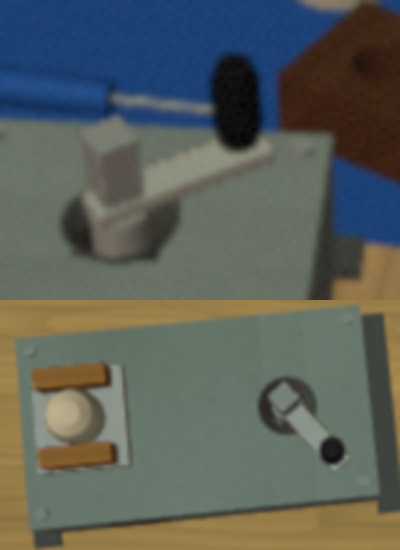

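View pics/t30.png

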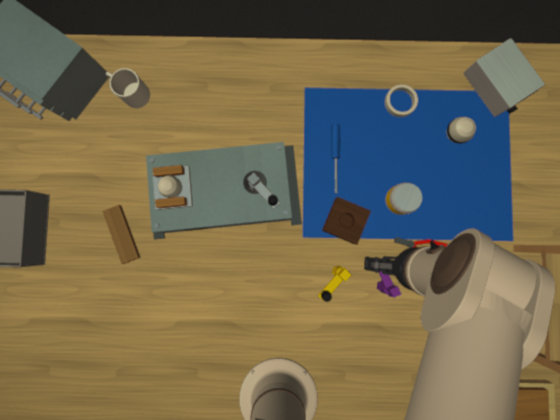

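The crank stands upright at the tube, clear of the robot, with everything else unmoved. I'll check crank and pad heights numerically from both views.

```bash
python3 - <<'E'
import cv2,numpy as np
t=cv2.imread("pics/t30.png");s=cv2.imread("pics/s30.png")
k=lambda im,x,y,w,h,f:cv2.resize(im[y:y+h,x:x+w],None,fx=f,fy=f,interpolation=cv2.INTER_CUBIC)
cv2.imwrite("pics/z1.png",np.hstack([k(t,238,165,50,50,8),k(s,215,185,50,50,8)]))
cv2.imwrite("pics/z2.png",np.hstack([k(t,143,150,66,80,6),k(s,155,260,66,80,6)]))
E
```

```text
(no output)
```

View pics/z1.png

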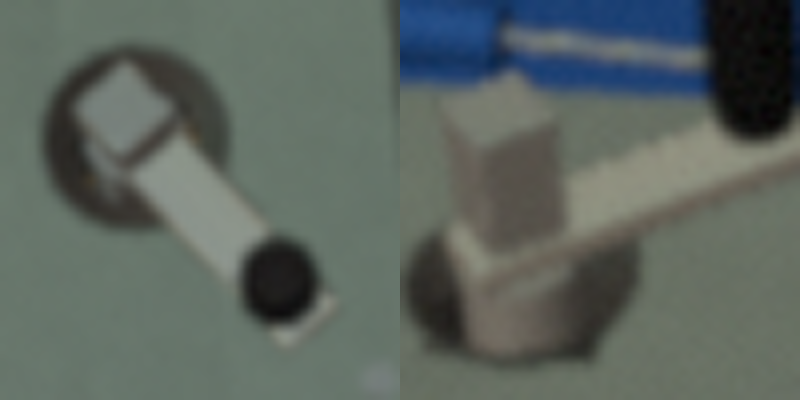

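View pics/z2.png

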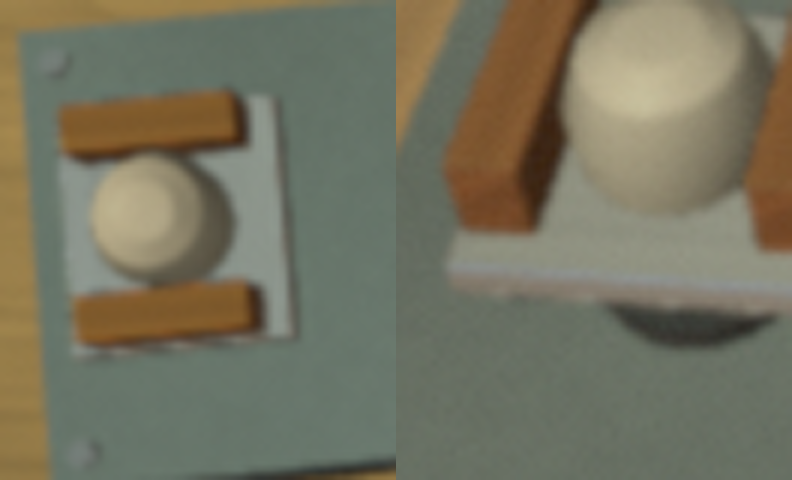

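```bash
python3 - <<'E'
from h import *
from rig import r
T=r.camera("top");S=r.camera("side")
f=lambda x,y,k,ox,oy:((x+.5)/k-.5+ox,(y+.5)/k-.5+oy)
print("boss top",two(T,f(126,112,8,238,165),S,f(102,112,8,215,185)))
print("grip top xy",onz(T,*f(280,278,8,238,165),.185))
print("mouth z.118",onz(T,*f(137,137,8,238,165),.118))
print("pad fl",two(T,f(58,115,6,143,150),S,f(54,272,6,155,260)))
a=cv2.imread("pics/side0.png",0);b=cv2.imread("pics/s30.png",0)
up=lambda im:cv2.resize(im,None,fx=8,fy=8,interpolation=cv2.INTER_CUBIC)
for (x0,x1,y0,y1) in((172,225,303,320),(168,240,262,318)):
    A=up(a)[y0*8:y1*8,x0*8:x1*8];B=up(b)[(y0-10)*8:(y1+4)*8,(x0-5)*8:(x1+5)*8]
    m=cv2.matchTemplate(B,A,cv2.TM_CCOEFF_NORMED);_,v,_,l=cv2.minMaxLoc(m);print(v,l[0]/8-5,l[1]/8-10)
for z in(.147,.1487,.163):print(proj(S,[.55,.264,z]),proj(S,[.55,.314,z]))
# movement of tin etc
d=cv2.absdiff(cv2.imread("pics/top0.png"),cv2.imread("pics/t30.png")).max(2);print("tin diff",d[175:220,380:430].mean(),"screwdriver",d[115:195,325:345].mean(),"pliers part",d[232:250,392:412].mean())
d=cv2.absdiff(cv2.imread("pics/side0.png"),cv2.imread("pics/s30.png")).max(2);print("pliers side",d[135:165,320:350].mean())
E
```

```text
boss top (array([0.57759728, 0.07038811, 0.17130447]), np.float64(0.0006851468378244042))
grip top xy [0.5266468  0.02241595 0.185     ]
mouth z.118 [0.57879769 0.07084615 0.118     ]
pad fl (array([0.59829766, 0.31983222, 0.1600847 ]), np.float64(0.002404830178319036))
0.8815419673919678 -1.375 -5.75
0.9877453446388245 -1.25 -5.75
[207.27027318 286.42594839] [195.69321704 312.14393796]
[207.12308195 285.75782774] [195.51588028 311.48155583]
[205.86465417 280.04565604] [193.99819237 305.81274077]
tin diff 2.902222222222222 screwdriver 2.7525 pliers part 6.1
pliers side 23.477777777777778
```

```bash
python3 -c "
from rig import r
s=r.state();print(s['time'],s['force'],abs(s['qvel']).max());print(r.sign_off())"
```

```text
29.825 [-0.10318466  1.28505429  0.16258794] 0.5088495328347639
the job is handed in; nothing more can be done
None
```

I lifted the bare steel crank from its holder and lowered it into the guide tube. Turning it clockwise about 28° under 8–12 N found the hex. I then cranked by the hand grip until the pad stopped rising, let go, backed the arm away and handed in at about 30 s. No verdict was reported.

**Last checks:**
- **Crank:** it stands upright in the tube, with the boss top measured at z 0.171 (0.173 expected when home), within about 1–2 mm of the tube's axis. The gripper was clear of it.
- **Pad:** it rose about 14.4 mm, against 14.3 mm for the roughly 645° at which resistance began. The two views put its upper face at 0.160, against 0.163 at the stop. That is within the 2 mm calibration, but below the height the job requires (about 0.161). The steadier evidence is that the pad's image stood still from there on.
- **Tin and screwdriver:** unmoved in the images.
- **Pliers:** partly hidden by the arm and crank in the last pictures, so only partly checked; the arm never went down near them.

**One disagreement:** after resistance began I kept turning for about another 28°, thinking the stop had not been reached. The pull at the hand grip peaked at about 8.6 N, under the 14 N limit, then fell away. The socket most likely slipped over a hex corner at the stop, but the crank stayed home and the pad stayed up.

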